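# Clear the calibrator plate and take its spot reading

## Task

With the scraper block, not the fingers, push the three loose resin flakes down the calibrator's sloping plate into the trough below it, and set the scraper back down on the bench. Then take the spot thermometer from its mat, hold it with its lens facing the middle of the plate squarely from 80 mm away, steady for two seconds, touching neither plate nor flakes with it, and lay it back on its mat lens down. Leave the lid, the meter and the bottle where they are.

Things in the scene. Friction and masses are not known exactly. Their poses are not given: they have to be found in the camera images.
- calibrator: fixed bench calibrator with a bare aluminium plate sloping 30 degrees, low edge towards the robot. Origin at the middle of the plate's top face, 87.5 mm above the bench; z is the plate's outward normal, x runs up the slope, y along the level width. Plate 170 mm along x, 130 mm along y, 12 mm thick, a thin circle marked at its middle
- control_head (a point): top centre of the calibrator's white control head, an upright box beside the plate, 110 mm deep, 45 mm wide along the calibrator's y, its top 190 mm above the bench; axes as the calibrator's (tilted)
- probe_bar (a point): middle of the level bar of the calibrator's probe arm, behind and above the plate's high edge, 237 mm above the bench: 12 mm thick, 130 mm long along the calibrator's y. It hangs on an upright post 250 mm tall at its -y end; a black probe hangs near its +y end down to 112 mm above the bench. Axes as the calibrator's (tilted)
- trough (a point): middle of the floor of the fixed steel catch trough below the plate's low edge, 5 mm above the bench; axes as the calibrator's (tilted). The trough is level, 172 mm long inside along y, 70 mm wide; its floor is 5 mm above the bench and its walls stand to 26 mm above the bench; the plate's low edge is 45 mm above the bench
- flake0: loose brown resin flake 32 x 24 x 8 mm lying on the plate; origin at the centre of its underside, x its long axis, z up out of the plate
- flake1: loose brown resin flake 32 x 24 x 8 mm lying on the plate; origin at the centre of its underside, x its long axis, z up out of the plate
- flake2: loose brown resin flake 32 x 24 x 8 mm lying on the plate; origin at the centre of its underside, x its long axis, z up out of the plate
- scraper: loose scraper block standing on the bench: white plastic blade block 34 mm (x) by 110 mm (y) by 22 mm high, with an upright wooden grip on top 20 mm (x) by 64 mm (y), from 22 to 64 mm high. Origin at the centre of the underside, z up. It pushes along its x, either way; grip it across x
- thermometer: loose hand-held spot thermometer lying lens down on its mat: black handle 30 mm wide (y), 28 mm thick (z from 6 to 34 mm), x from -90 to +34 mm, with a wider grey head 56 x 64 x 34 mm (x from 34 to 90 mm). Origin at the underside plane below the middle of its length, x towards the head, z up; it looks along -z. Centre of mass near x = 15 mm, 18 mm up
- lens (a point): middle of the thermometer's round lens in the underside of the head, 62 mm along x from its origin; the thermometer looks along this point's -z
- spot (a point): the thermometer's measuring spot, in the air 80 mm from the lens along its line of sight; it must lie on the middle of the plate for a reading
- mat: fixed cork mat 220 mm (x) by 110 mm (y), 3 mm thick, on the bench; origin at the centre of its underside. The thermometer's place
- lid: loose dark steel lid disc, 100 mm across, 8 mm thick, with a knob to 41 mm high; origin under its centre. To be left alone
- meter: loose blue hand meter lying flat, 150 mm (x) by 75 mm (y) by 32 mm high; origin under its centre. To be left alone
- bottle: loose white plastic bottle, 60 mm across, 140 mm tall, standing; origin under its centre. To be left alone
Not all that is in view belongs to the job. Of the things that look like the thermometer, take the one that is farthest to the robot's right at the start. Of the things that look like the mat, the largest one is meant.

How it is judged:
On the way, in this order (a step that is already met when the one before it is completed fails the run):
1. all three flakes lie in the trough (y of flake0 in the frame of trough between -0.088 and 0.088 m and height (world z) of each of flake0, flake1, flake2 below 0.04 m and x of flake0 in the frame of trough between -0.045 and 0.055 m and y of flake1 in the frame of trough between -0.088 and 0.088 m and x of flake1 in the frame of trough between -0.045 and 0.055 m and y of flake2 in the frame of trough between -0.088 and 0.088 m and x of flake2 in the frame of trough between -0.045 and 0.055 m), for 0.2 s.
2. the thermometer's spot is held on the middle of the plate, square to it and steady, for 1.5 s (distance between spot and calibrator below 0.018 m and angle between the z axis of thermometer and the z axis of calibrator, either way round below 0.16 rad and linear speed of thermometer below 0.03 m/s and angular speed of thermometer below 0.2 rad/s), for 1.5 s.
At the end, for the whole second after the job is handed in: The three flakes lie in the trough (below 40 mm above the bench); the scraper stands upright on the bench (within 6 mm and 0.1 rad); the thermometer lies at rest, lens down and flat (0.1 rad), on its mat, its origin within 45 mm along and 40 mm across of the mat's centre (all of step 1 and height (world z) of scraper below 0.006 m and angle between each of scraper, thermometer's own z axis and vertical below 0.1 rad and linear speed of each of scraper, thermometer below 0.01 m/s and x of thermometer in the frame of mat between -0.045 and 0.045 m and y of thermometer in the frame of mat between -0.04 and 0.04 m and height (world z) of thermometer below 0.008 m); the robot touches nothing.
It fails at once if the fingers touch a flake (contact force between the fingers and flake0 above 0.5 N or contact force between the fingers and flake1 above 0.5 N or contact force between the fingers and flake2 above 0.5 N).
It fails at once if the thermometer touches the calibrator or a flake (contact force between thermometer and flake0 above 0.5 N or contact force between thermometer and flake1 above 0.5 N or contact force between thermometer and flake2 above 0.5 N or contact force between thermometer and calibrator above 0.5 N).
It fails at once if the lid, meter or bottle is moved 30 mm or more or tipped (distance of any of lid, meter, bottle from where it was at the start of the episode above 0.03 m or angle between any of lid, meter, bottle's own z axis and vertical above 0.3 rad).
It also fails if it takes over 72 s, if anything falls off the work surface, if the arm or the gripper's body presses on something with over 40 N, if the wrist force passes 120 N, or if a joint passes its speed limit or range.

## Robot

A 6-joint arm with a two-finger parallel gripper is mounted at the origin on the work surface. World frame = base frame: x ahead of the robot, y to its left, z up, the work surface at z = 0. Lengths are in m, angles in rad, forces in N, time in s.
With the tool pointing down it reaches from about 0.275 to 1 m from the base axis. Payload 8.4 kg.
Tool frame: the origin (TCP) lies on the centre line of the jaws, within the pads' length; the fingertips stand 19 mm ahead of it and the grasp point (between the pads) is the TCP; z points along the fingers, y is the direction in which the jaws open and shut (so a half turn about z gives the same grasp; the last joint's range is limited). The gripper opens to 85 mm and grips with 20 to 120 N. Pads are 22 mm wide; open, the fingers measure 114 mm over their backs; the gripper's body (76 mm by 85 mm) begins 54 mm behind the grasp point. The pads swing forward as they close: fully open they stand 13 mm farther back than shut.
Start: joints at [-1.299, 0.353, 1.633, -0, 1.155, -0.002], TCP at [0.169, -0.602, 0.226] pointing down, gripper open.
Joint ranges: [-2.63, 2.63], [-0.92, 2.1], [0.06, 2.66], [-1.3, 4.44], [0, 2.69], [-3.02, 3.02]. Speed limits (rad/s): [2.22, 2.22, 2.79, 3.14, 3.14, 3.14].

## Interface

Orientations are given as a rotation vector (axis times angle).
In Python, from station import r gives the robot as it stands. The module is installed in compiled form; this text tells all that it offers.
- The arm moves only by the tool arm_command, never from a script. Its arguments are lists of equal length, an entry for each row: "gripper": the closure, from -1 (fully open) to 1 (shut), so that 0 is half open; "linear": the shift along the world's x, y, z in m, a list of three; "dr": the turn, a rotation vector about the world's x, y, z in rad, a list of three. In form: {"gripper": [gripper, ...], "linear": [[x, y, z], ...], "dr": [[wx, wy, wz], ...]}. A call has 1 to 12 rows; each row is the pose to reach, as a shift and turn from the pose commanded when the call began; what a row does not reach only later rows make up. A row lasts 1/12 s, in which the tool goes at most 41.7 mm and 7.16 degrees, less where a joint would pass 70% of its speed; a pose out of reach is approached as far as the arm can. A call with a gripper value outside its range is refused whole. The fingers move at their own pace and stop on an object; "newtons" is the grip in N (left out, the last holds). Time passes only in rows, so rows that repeat a pose let the fingers close. It gives the time, the measured TCP pose, the force and the opening at its end, in the units of the state.
- r.get_state(): the state, without advancing time (a new reading comes with each control period).
- r.capture(name): name is "side" or "top" or "wrist"; returns (picture, depth): 420x560x3 uint8, red, green, blue; 420x560 float32, m along the optical axis (not along the pixel's ray), 0 where there is no reading.
- r.camera_info(name): a dict with "fx", "fy", "cx", "cy" (pixels), "extrinsics" (4x4, takes a point from camera to world coordinates); the wrist camera has in their place "mount" (4x4, takes a point from camera to tool coordinates, whose origin is the TCP and whose axes are the flange's). Camera axes: x right, y up, looking along -z (the intrinsics and any distortion apply to the point x, -y, -z); pixel columns grow to the right and rows downward; lengths in m; the calibration is good to about 2 mm. A picture is of the moment at which its call begins: read the wrist's pose just before it. camera_info takes no time and is no camera call.
- r.close_job(): hands the job in, once; it reports no verdict.
The state is a dict: "clock": time; "qpos": joint angles; "joint_vel": joint speeds; "effort": joint torques, N m; "position": TCP position; "orientation": TCP orientation; "force": force on the tool from outside, world axes, zero at the start; "wrist_torque": the same for the moment, N m; "grip_width": finger opening in m.
Only numpy, scipy, OpenCV 4.12 (cv2) and the standard library are available. Lean on these libraries where they do the work, as an engineer would, in place of code of your own. Each camera call takes 0.05 s, during which the arm holds its last target. There are 200 camera calls.

## Working session

There is one attempt and no reset: what is moved stays moved. The work goes in short steps, Python scripts to look and compute and a tool call to move; the robot and the scene stay as the last step left them, time stands still between calls to the robot, and variables do not carry over. Pictures are saved under pics/ and viewed, about 8 in all and at most 12, crops included, and the job is handed in when it is done.

Besides the shell and the picture viewer there is one more tool, called in YAML: its name, and indented under it one key for each argument. arm_command: Moves the arm, as the interface text tells. Its arguments: {"type":"object","properties":{"gripper":{"type":"array"},"linear":{"type":"array"},"dr":{"type":"array"},"newtons":{"type":"number"}},"required":["gripper","linear","dr"]}

```bash
mkdir -p pics; cat > h.py <<'E'
import numpy as np, cv2
from station import r
def snap(n):
    p,d=r.capture(n); np.savez(f'{n}.npz',p=p,d=d); cv2.imwrite(f'pics/{n}_{r.get_state()["clock"]:.2f}.png',p[...,::-1]); return p,d
def cloud(n,d,T=None):
    i=r.camera_info(n); T=np.array(i['extrinsics']) if T is None else T
    v,u=np.indices(d.shape); x=(u-i['cx'])/i['fx']*d; y=-(v-i['cy'])/i['fy']*d
    P=np.stack([x,y,-d],-1)@T[:3,:3].T+T[:3,3]; P[d==0]=np.nan; return P
E
python3 - <<'E'
from h import *
for n in ['top','side']:
    i=r.camera_info(n); print({k:(np.round(v,3).tolist()) for k,v in i.items() if not isinstance(v,str)}); p,d=snap(n); print((d>0).mean())
print(r.camera_info('wrist'))
print(r.get_state())
import os;print(os.listdir('pics'))
a=[np.load(n+'.npz')['p'] for n in('top','side')]
for n,x in zip(('top','side'),a): cv2.imwrite(f'pics/{n}0.png',cv2.resize(x[...,::-1],(800,600)))
E
```

```text
{'fx': 492.011, 'fy': 492.011, 'cx': 266.748, 'cy': 205.679, 'extrinsics': [[0.015, 0.989, -0.145, 0.299], [-1.0, 0.017, 0.011, 0.126], [0.013, 0.145, 0.989, 1.521], [0.0, 0.0, 0.0, 1.0]]}
0.9961692176870748
{'fx': 460.38, 'fy': 460.38, 'cx': 275.516, 'cy': 210.409, 'extrinsics': [[-0.818, 0.421, -0.392, -0.108], [-0.575, -0.597, 0.559, 0.995], [0.001, 0.683, 0.731, 1.284], [0.0, 0.0, 0.0, 1.0]]}
0.9959991496598639
{'fx': 293.83558360166376, 'fy': 293.83558360166376, 'cx': 278.4277503287652, 'cy': 209.68308249403054, 'mount': array([[ 3.91459906e-04,  9.65901200e-01,  2.58910638e-01,
         6.56089573e-02],
       [ 9.99999689e-01, -2.00710827e-04, -7.63170478e-04,
         1.05840141e-03],
       [-6.85181112e-04,  2.58910856e-01, -9.65900978e-01,
        -1.47221176e-01],
       [ 0.00000000e+00,  0.00000000e+00,  0.00000000e+00,
         1.00000000e+00]])}
{'clock': 0.1, 'qpos': array([-1.29940447e+00,  3.53594232e-01,  1.63407212e+00,  3.51178421e-05,
        1.15514543e+00, -2.42392919e-03]), 'joint_vel': array([ 0.00017201, -0.00213797, -0.00167693, -0.00114321,  0.00052919,
       -0.00076633]), 'effort': array([ 8.28985558e-04, -6.06355548e+01, -3.42821538e+01,  4.24030236e-05,
        4.06712774e-03, -2.18711091e-05]), 'position': array([ 0.16888725, -0.60130943,  0.22542187]), 'orientation': array([-3.11099793e+00, -4.28578878e-01,  2.06684114e-04]), 'force': array([0.00926246, 0.68494604, 0.05306102]), 'wrist_torque': array([ 0.02693292,  0.03889686, -0.05544496]), 'grip_width': 0.08554544435967813}
['top_0.05.png', 'side_0.10.png']
```

View pics/top0.png

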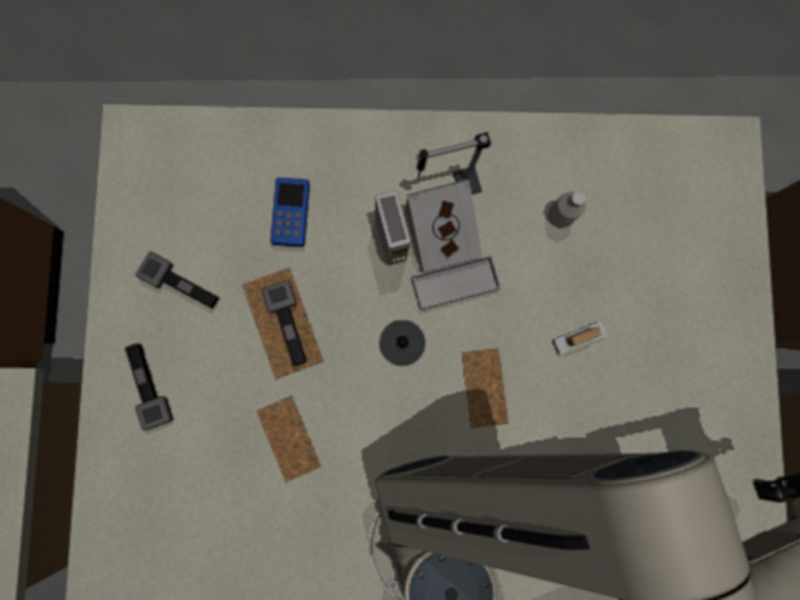

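View pics/side0.png

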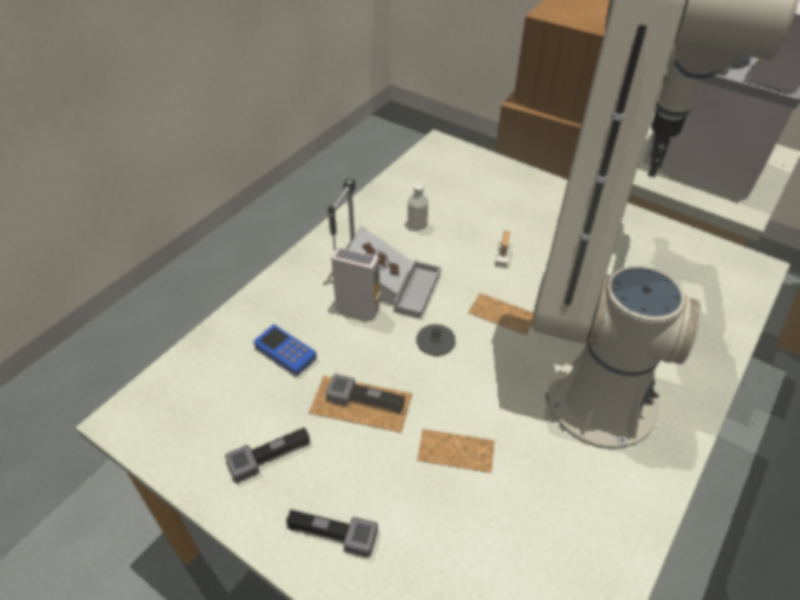

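Top view (800 px scale): three thermometers at (178,280), (148,385) and (285,322). The last, on the largest mat (283,322), is farthest to the right (-y), so it's the one meant. The scraper is at (580,338), the plate at (445,228) with flakes at (446,209), (447,229) and (450,247), and the trough at (455,283).

```bash
cat > m.py <<'E'
from h import *
D=np.load('top.npz'); p,d=D['p'],D['d']; P=cloud('top',d); 
def box(u0,v0,u1,v1):
    m=np.zeros(d.shape,bool); m[int(v0*.7):int(v1*.7),int(u0*.7):int(u1*.7)]=1; return m
def rect(m,name):
    m=cv2.morphologyEx(m.astype(np.uint8),cv2.MORPH_OPEN,np.ones((2,2)))
    n,l,s,c=cv2.connectedComponentsWithStats(m); 
    if n<2: print(name,'none');return
    k=1+s[1:,4].argmax(); q=P[l==k]; q=q[~np.isnan(q[:,0])]
    (cx,cy),(w,h),a=cv2.minAreaRect((q[:,:2]*1000).astype(np.float32)); z=np.median(q[:,2])
    print(name,len(q),'c',round(cx,1),round(cy,1),'wh',round(w,1),round(h,1),'a',round(a,1),'z',round(z*1000,1),'max',round(q[:,2].max()*1000,1)); return q
hsv=cv2.cvtColor(p,cv2.COLOR_RGB2HSV); H,S,V=hsv[...,0].astype(int),hsv[...,1].astype(int),hsv[...,2].astype(int); Z=P[...,2]
print('bench z',np.nanmedian(Z[box(520,380,640,400)]),np.nanmedian(Z[box(200,120,260,160)]))
rect(box(535,310,620,365)&(Z>.01),'scraper'); rect(box(535,310,620,365)&(Z>.045),'grip')
rect(box(235,260,330,385)&(H<22)&(S>70),'mat')
rect(box(250,390,330,490)&(H<22)&(S>70),'mat2');rect(box(450,340,515,430)&(H<22)&(S>70),'mat3')
rect(box(240,265,330,375)&(Z>.015),'therm'); rect(box(255,270,305,312)&(Z>.02)&(S<60),'thead')
rect(box(260,312,315,372)&(Z>.015)&(V<60),'thandle')
rect(box(405,255,505,312)&(Z>.015)&(Z<.04),'trough'); rect(box(360,310,435,370)&(Z>.004),'lid')
rect(box(370,185,412,268)&(Z>.175),'head'); rect(box(405,125,495,180)&(Z>.2),'bar')
rect(box(545,180,595,235)&(Z>.02),'bottle'); rect(box(265,170,315,250)&(Z>.015),'meter')
fl=box(425,195,470,262)&(H<20)&(S>80)&(V<110)
n,l,s,c=cv2.connectedComponentsWithStats(fl.astype(np.uint8))
for k in range(1,n):
    if s[k,4]>15: print('flake',s[k,4],c[k]/.7,np.nanmedian(P[l==k],0).round(4))
pl=box(412,190,480,265)&~cv2.dilate(fl.astype(np.uint8),np.ones((5,5))).astype(bool)&(Z>.04)&(Z<.14)
q=P[pl]; A=np.c_[q[:,:2],np.ones(len(q))]
for _ in range(5):
    co=np.linalg.lstsq(A,q[:,2],rcond=None)[0]; e=np.abs(A@co-q[:,2]); k=e<.006; A,q=A[k],q[k]
nn=np.r_[-co[:2],1]; nn/=np.linalg.norm(nn); print('plate n',nn.round(3),'tilt',np.degrees(np.arccos(nn[2])),'yaw',np.degrees(np.arctan2(co[1],co[0])),len(q), 'res',e[k].std())
yaw=np.arctan2(co[1],co[0]); R=np.array([[np.cos(yaw),np.sin(yaw)],[-np.sin(yaw),np.cos(yaw)]])
g=q[:,:2]@R.T; lo,hi=np.percentile(g,[.5,99.5],axis=0); print('ext',lo,hi,'centre',(lo+hi)/2@R, 'z',np.r_[(lo+hi)/2@R,1]@co)
E
python3 m.py; python3 - <<'E'
from h import *
p=np.load('top.npz')['p'][...,::-1]
a=cv2.resize(p[125:275,160:260],(400,600),interpolation=cv2.INTER_CUBIC); b=cv2.resize(p[85:235,260:360],(400,600),interpolation=cv2.INTER_CUBIC)
cv2.imwrite('pics/crop.png',np.hstack([a,b]))
E
```

```text
bench z -5.598110780202781e-05 -0.0005068893675979069
scraper 406 c 431.5 -325.3 wh 35.3 122.6 a 22.1 z 24.6 max 71.5
grip 151 c 432.0 -326.5 wh 21.6 78.2 a 21.6 z 62.5 max 71.5
mat 1778 c 454.0 320.4 wh 221.0 109.1 a 21.6 z 2.7 max 44.4
mat2 1452 c 207.6 299.3 wh 162.4 81.1 a 24.5 z 1.7 max 11.4
mat3 1393 c 320.5 -118.4 wh 162.1 83.2 a 7.5 z 1.9 max 14.5
therm 807 c 449.2 308.0 wh 178.6 62.0 a 18.5 z 35.9 max 49.8
thead 369 c 502.7 325.2 wh 62.3 59.9 a 19.1 z 36.2 max 49.8
thandle 327 c 420.9 298.0 wh 118.7 28.8 a 18.9 z 35.3 max 44.6
trough 65 c 595.3 -92.8 wh 9.2 91.7 a 10.8 z 14.1 max 39.3
lid 683 c 414.9 60.1 wh 98.2 97.8 a 64.4 z 7.9 max 45.1
head 629 c 667.4 86.4 wh 156.7 66.9 a 15.6 z 190.4 max 200.0
bar 350 c 809.0 -44.9 wh 90.4 218.0 a 22.2 z 241.1 max 259.3
bottle 455 c 708.8 -304.4 wh 53.7 98.8 a 15.9 z 92.6 max 147.3
meter 1151 c 698.5 311.0 wh 73.5 149.8 a 87.1 z 31.5 max 43.2
flake 67 [445.65031983 208.97654584] [ 0.6857 -0.0202  0.1123]
flake 65 [446.72527473 228.81318681] [ 0.6489 -0.0248  0.0914]
flake 63 [449.18367347 248.00453515] [ 0.6122 -0.0313  0.0709]
plate n [-0.479 -0.134  0.867] tilt 29.831167153419493 yaw 15.640245880302833 1502 res 0.0015036761408980673
ext [ 0.55317143 -0.26148974] [ 0.69837884 -0.13252476] centre [ 0.65571726 -0.02100609] z 0.08732887530361189
```

View pics/crop.png

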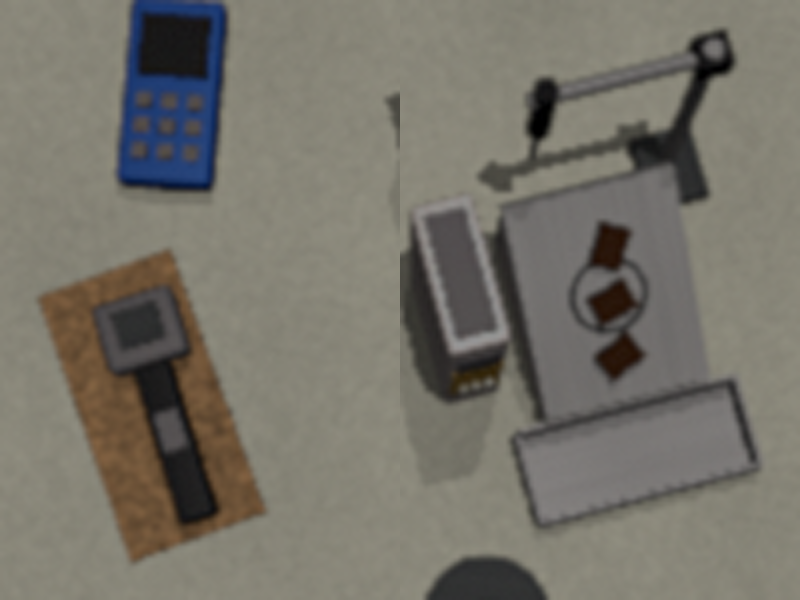

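The crop shows the thermometer on the largest mat, with the head at the far end, and the plate circle at about (609,295). Next I go above the scraper and look from close by.

arm_command:
  gripper: [-1,-1,-1,-1,-1,-1,-1,-1,-1,-1,-1,-1]
  linear:
    - [0.262,0.276,-0.02]
    - [0.262,0.276,-0.02]
    - [0.262,0.276,-0.02]
    - [0.262,0.276,-0.02]
    - [0.262,0.276,-0.02]
    - [0.262,0.276,-0.02]
    - [0.262,0.276,-0.02]
    - [0.262,0.276,-0.02]
    - [0.262,0.276,-0.02]
    - [0.262,0.276,-0.02]
    - [0.262,0.276,-0.02]
    - [0.262,0.276,-0.02]
  dr:
    - [0,0,1.48]
    - [0,0,1.48]
    - [0,0,1.48]
    - [0,0,1.48]
    - [0,0,1.48]
    - [0,0,1.48]
    - [0,0,1.48]
    - [0,0,1.48]
    - [0,0,1.48]
    - [0,0,1.48]
    - [0,0,1.48]
    - [0,0,1.48]
  newtons: 60

```text
clock: 1.1
position: [0.4316, -0.3245, 0.2057]
orientation: [-1.998, -2.423, 0.0]
force: [0.1, -0.1, 0.5]
grip_width: 0.085
```

arm_command:
  gripper: [-1,-1,-1,-1]
  linear:
    - [0,0,0]
    - [0,0,0]
    - [0,0,0]
    - [0,0,0]
  dr:
    - [0,0,0.1]
    - [0,0,0.2]
    - [0,0,0.2]
    - [0,0,0.2]

```text
clock: 1.43
position: [0.4308, -0.3256, 0.2058]
orientation: [-1.762, -2.601, -0.0]
force: [0.6, 0.0, -0.3]
grip_width: 0.0852
```

```bash
cat >> h.py <<'E'
from scipy.spatial.transform import Rotation as Ro
def wrist():
    s=r.get_state(); T=np.eye(4); T[:3,:3]=Ro.from_rotvec(s['orientation']).as_matrix(); T[:3,3]=s['position']
    p,d=snap('wrist'); T=T@r.camera_info('wrist')['mount']; return p,d,cloud('wrist',d,T),T
def st():
    s=r.get_state(); R=Ro.from_rotvec(s['orientation']).as_matrix()
    print('t',round(s['clock'],2),'pos',s['position'].round(4),'x',R[:,0].round(3),'y',R[:,1].round(3),'z',R[:,2].round(3),'F',s['force'].round(1),'g',round(s['grip_width'],4),'q',s['qpos'].round(2))
def mar(q,name=''):
    q=q[~np.isnan(q[:,0])]; (cx,cy),(w,h),a=cv2.minAreaRect((q[:,:2]*1000).astype(np.float32)); print(name,len(q),'c',round(cx,1),round(cy,1),'wh',round(w,1),round(h,1),'a',round(a,1),'z',(np.nanmedian(q[:,2])*1000).round(1))
E
python3 - <<'E'
from h import *
st(); p,d,P,T=wrist(); Z=P[...,2]
for lo,hi,n in((.056,.075,'grip'),(.012,.035,'blade')):
    m=((Z>lo)&(Z<hi)&(np.hypot(P[...,0]-.432,P[...,1]+.326)<.09)).astype(np.uint8)
    m=cv2.morphologyEx(m,cv2.MORPH_OPEN,np.ones((3,3))); nn,l,s,c=cv2.connectedComponentsWithStats(m)
    if nn>1: k=1+s[1:,4].argmax(); mar(P[l==k],n)
cv2.imwrite('pics/w1.png',p[...,::-1])
E
```

```text
t 1.43 pos [ 0.4308 -0.3256  0.2058] x [-0.371  0.929  0.   ] y [ 0.929  0.371 -0.   ] z [-0.  0. -1.] F [ 0.6  0.  -0.3] g 0.0852 q [-0.65  0.24  1.84 -0.    1.06 -1.03]
grip 1215 c 433.6 -317.9 wh 19.8 62.4 a 21.7 z 63.0
blade 1559 c 433.6 -318.8 wh 33.9 109.2 a 22.0 z 21.4
```

View pics/w1.png

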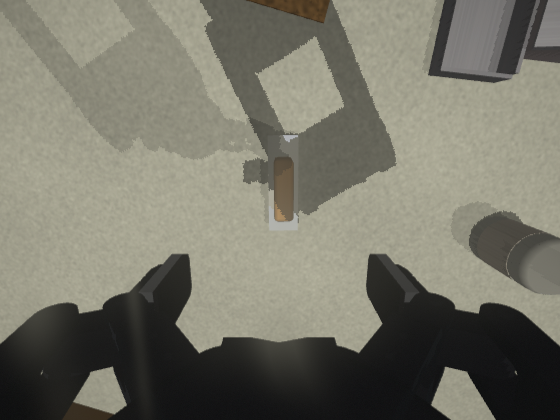

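The wrist view shows the scraper at pixel (284,190), aligned with the jaws. Its measured sizes match the description. Grasping it now.

arm_command:
  gripper: [-1,-1,-1,-1,-1,-1,1,1,1,1,1,1]
  linear:
    - [0.003,0.007,-0.04]
    - [0.003,0.007,-0.08]
    - [0.003,0.007,-0.12]
    - [0.003,0.007,-0.145]
    - [0.003,0.007,-0.158]
    - [0.003,0.007,-0.158]
    - [0.003,0.007,-0.158]
    - [0.003,0.007,-0.158]
    - [0.003,0.007,-0.158]
    - [0.003,0.007,-0.158]
    - [0.003,0.007,-0.158]
    - [0.003,0.007,-0.158]
  dr:
    - [0,0,0]
    - [0,0,0]
    - [0,0,0]
    - [0,0,0]
    - [0,0,0]
    - [0,0,0]
    - [0,0,0]
    - [0,0,0]
    - [0,0,0]
    - [0,0,0]
    - [0,0,0]
    - [0,0,0]
  newtons: 60

```text
clock: 2.48
position: [0.4344, -0.3191, 0.0492]
orientation: [1.757, 2.603, -0.0]
force: [-2.4, 0.8, 5.6]
grip_width: 0.0181
```

```bash
python3 - <<'E'
from h import *
st()
E
```

```text
t 2.48 pos [ 0.4344 -0.3191  0.0492] x [-0.374  0.928 -0.001] y [0.928 0.374 0.001] z [ 0.001 -0.001 -1.   ] F [-2.4  0.8  5.6] g 0.0181 q [-0.64  0.46  1.95 -0.    0.73 -1.02]
```

```bash
cat > cal.py <<'E'
from h import *
yaw=np.radians(15.6); C=np.array([.656,-.021,.0875])
def frame(yaw):
    c,s=np.cos(yaw),np.sin(yaw); k,t=np.cos(np.pi/6),.5
    return np.array([[c*k,-s,-c*t],[s*k,c,-s*t],[t,0,k]])
def turn(R1):
    R0=Ro.from_rotvec(r.get_state()['orientation']).as_matrix(); return Ro.from_matrix(R1@R0.T).as_rotvec()
E
python3 - <<'E'
from cal import *
i=r.camera_info('top');T=np.array(i['extrinsics']); F=frame(yaw); n=F[:,2]
ray=T[:3,:3]@np.array([(311.9-i['cx'])/i['fx'],-(158.4-i['cy'])/i['fy'],-1]); o=T[:3,3]
print('circle',o+ray*((C-o)@n)/(ray@n))
Rt=np.c_[F[:,1],F[:,0],-n]; print(np.linalg.det(Rt),'turn',turn(Rt).round(3))
s=r.get_state()['position']
for x,h in ((.076,.16),(.076,.07),(.076,.051),(-.083,.051)):
    t=C+F@[x,-.004,h]; print(x,h,t.round(4),'shift',(t-s).round(4))
E
```

```text
circle [ 0.65503891 -0.02256508  0.08672256]
1.0 turn [ 0.17  -0.495 -0.108]
0.076 0.16 [ 0.6434 -0.0287  0.2641] shift [0.2091 0.2905 0.2149]
0.076 0.07 [ 0.6868 -0.0166  0.1861] shift [0.2524 0.3026 0.1369]
0.076 0.051 [ 0.6959 -0.014   0.1697] shift [0.2615 0.3051 0.1205]
-0.083 0.051 [ 0.5633 -0.051   0.0902] shift [0.1289 0.2681 0.041 ]
```

arm_command:
  gripper: [1,1,1,1,1,1,1,1,1,1,1,1]
  linear:
    - [0,0,0.03]
    - [0,0,0.07]
    - [0,0,0.11]
    - [0,0.02,0.15]
    - [0.02,0.05,0.18]
    - [0.04,0.08,0.2]
    - [0.06,0.11,0.215]
    - [0.085,0.14,0.225]
    - [0.11,0.17,0.225]
    - [0.135,0.2,0.225]
    - [0.16,0.23,0.225]
    - [0.18,0.26,0.22]
  dr:
    - [0,0,0]
    - [0,0,0]
    - [0,0,0]
    - [0.02,-0.06,-0.01]
    - [0.04,-0.12,-0.03]
    - [0.06,-0.18,-0.04]
    - [0.08,-0.24,-0.05]
    - [0.1,-0.3,-0.06]
    - [0.12,-0.36,-0.08]
    - [0.14,-0.42,-0.09]
    - [0.17,-0.495,-0.108]
    - [0.17,-0.495,-0.108]

```text
clock: 3.48
position: [0.6134, -0.0572, 0.2681]
orientation: [1.673, 2.2, 0.596]
force: [0.4, 0.4, -2.0]
grip_width: 0.0182
```

arm_command:
  gripper: [1,1,1,1]
  linear:
    - [0.015,0.015,0]
    - [0.029,0.03,-0.005]
    - [0.029,0.03,-0.005]
    - [0.029,0.03,-0.005]
  dr:
    - [0,0,0]
    - [0,0,0]
    - [0,0,0]
    - [0,0,0]

```text
clock: 3.82
position: [0.6427, -0.0276, 0.2625]
orientation: [1.671, 2.207, 0.591]
force: [0.6, -0.3, -2.9]
grip_width: 0.0182
```

```bash
python3 - <<'E'
from cal import *
st(); p,d,P,T=wrist(); cv2.imwrite('pics/w2.png',p[...,::-1])
F=frame(yaw); L=(P-C)@F   # plate coords
m=(abs(L[...,0])<.1)&(abs(L[...,1])<.08)&(abs(L[...,2])<.006)
q=P[m]; c0=q.mean(0); u,s,v=np.linalg.svd(q-c0,full_matrices=False); n=v[2]*np.sign(v[2][2]); print('n',n.round(3),F[:,2].round(3),'offs at C',((c0-C)@n).round(4),len(q))
l=L[m]; print('ext x',np.percentile(l[:,0],[.3,99.7]).round(4),'y',np.percentile(l[:,1],[.3,99.7]).round(4))
for x0 in(-.07,-.03,.0,.03,.06):
    k=abs(l[:,0]-x0)<.006; print('x',x0,'y ext',np.percentile(l[k,1],[1,99]).round(4))
hsv=cv2.cvtColor(p,cv2.COLOR_RGB2HSV); f=((hsv[...,0]<20)&(hsv[...,1]>90)&(abs(L[...,0])<.09)&(abs(L[...,1])<.07)&(L[...,2]>.003)&(L[...,2]<.014)).astype(np.uint8)
nn,lb,sv,ce=cv2.connectedComponentsWithStats(f)
for k in range(1,nn):
    if sv[k,4]>30: print('flake',sv[k,4],ce[k].round(),np.percentile(L[lb==k],[2,98],axis=0).round(4).tolist())
E
```

```text
t 3.82 pos [ 0.6427 -0.0276  0.2625] x [-0.272  0.962  0.002] y [0.835 0.234 0.498] z [ 0.479  0.137 -0.867] F [ 0.6 -0.3 -2.9] g 0.0182 q [-0.16  0.14  1.94  0.38  0.61 -0.69]
n [-0.482 -0.136  0.865] [-0.482 -0.134  0.866] offs at C -0.0002 13247
ext x [-0.0851  0.0821] y [-0.065   0.0637]
x -0.07 y ext [-0.064   0.0625]
x -0.03 y ext [-0.0637  0.0626]
x 0.0 y ext [-0.0641  0.0636]
x 0.03 y ext [-0.0637  0.0637]
x 0.06 y ext [0.049  0.0638]
flake 715 [161. 192.] [[-0.0617, -0.0154, 0.0046], [-0.033, 0.0163, 0.009]]
flake 707 [202. 194.] [[-0.0178, -0.0173, 0.0059], [0.0087, 0.0143, 0.009]]
flake 453 [238. 198.] [[0.021, -0.0196, 0.0062], [0.0428, 0.0074, 0.0092]]
```

View pics/w2.png

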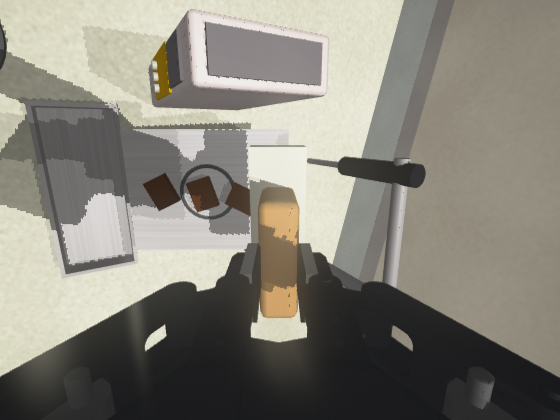

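```bash
python3 - <<'E'
from cal import *
F=frame(yaw); D=np.load('wrist.npz'); s=r.get_state(); T=np.eye(4); T[:3,:3]=Ro.from_rotvec(s['orientation']).as_matrix(); T[:3,3]=s['position']
P=cloud('wrist',D['d'],T@r.camera_info('wrist')['mount']); L=(P-C)@F
for u,v in((312,161),(325,162),(335,164),(350,166),(380,170),(410,175)): 
    w=P[v-1:v+2,u-1:u+2].reshape(-1,3); k=w[w[:,2].argmax()]; print(u,v,k.round(3),((k-C)@F).round(3))
for x,h in ((.08,.07),(.08,.053),(.03,.053),(-.083,.0515)):
    t=C+F@[x,-.004,h]; print(x,h,t.round(4),'shift',(t-s['position']).round(4))
E
```

```text
312 161 [0.752 0.035 0.126] [ 0.112  0.028 -0.021]
325 162 [0.752 0.037 0.148] [ 0.124  0.03  -0.001]
335 164 [0.752 0.036 0.164] [0.132 0.029 0.012]
350 166 [0.746 0.036 0.191] [0.14  0.03  0.039]
380 170 [0.746 0.035 0.226] [0.157 0.03  0.069]
410 175 [0.747 0.035 0.253] [0.172 0.029 0.092]
0.08 0.07 [ 0.6901 -0.0156  0.1881] shift [ 0.0477  0.0127 -0.0745]
0.08 0.053 [ 0.6983 -0.0133  0.1734] shift [ 0.0559  0.015  -0.0893]
0.03 0.053 [ 0.6566 -0.025   0.1484] shift [ 0.0142  0.0033 -0.1143]
-0.083 0.0515 [ 0.563  -0.0511  0.0906] shift [-0.0794 -0.0228 -0.1721]
```

arm_command:
  gripper: [1,1,1,1,1,1,1]
  linear:
    - [0.02,0.005,-0.02]
    - [0.04,0.01,-0.05]
    - [0.048,0.013,-0.0745]
    - [0.053,0.014,-0.084]
    - [0.0566,0.0152,-0.0906]
    - [0.0566,0.0152,-0.0906]
    - [0.0566,0.0152,-0.0906]
  dr:
    - [0,0,0]
    - [0,0,0]
    - [0,0,0]
    - [0,0,0]
    - [0,0,0]
    - [0,0,0]
    - [0,0,0]

```text
clock: 4.45
position: [0.6997, -0.0141, 0.1734]
orientation: [1.672, 2.203, 0.592]
force: [0.7, -0.5, -1.1]
grip_width: 0.018
```

```bash
python3 - <<'E'
from cal import *
st(); F=frame(yaw); print((( r.get_state()['position'])-C)@F)
p,d,P,T=wrist(); cv2.imwrite('pics/w3.png',p[...,::-1])
E
```

```text
t 4.45 pos [ 0.6997 -0.0141  0.1734] x [-0.269  0.963  0.001] y [0.834 0.232 0.5  ] z [ 0.481  0.136 -0.866] F [ 0.7 -0.5 -1.1] g 0.018 q [-0.12  0.34  1.91  0.46  0.44 -0.76]
[ 0.0810324  -0.00505569  0.05245947]
```

View pics/w3.png

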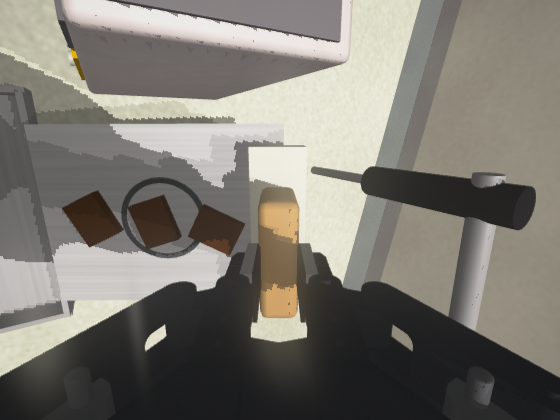

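arm_command:
  gripper: [1,1,1,1,1,1,1,1,1,1,1,1]
  linear:
    - [-0.005,-0.0014,-0.004]
    - [-0.01,-0.0028,-0.007]
    - [-0.015,-0.0042,-0.01]
    - [-0.02,-0.0056,-0.013]
    - [-0.025,-0.007,-0.016]
    - [-0.03,-0.0084,-0.019]
    - [-0.035,-0.0098,-0.022]
    - [-0.04,-0.0112,-0.025]
    - [-0.045,-0.0126,-0.028]
    - [-0.05,-0.014,-0.031]
    - [-0.055,-0.0154,-0.034]
    - [-0.06,-0.0168,-0.037]
  dr:
    - [0,0,0]
    - [0,0,0]
    - [0,0,0]
    - [0,0,0]
    - [0,0,0]
    - [0,0,0]
    - [0,0,0]
    - [0,0,0]
    - [0,0,0]
    - [0,0,0]
    - [0,0,0]
    - [0,0,0]

```text
clock: 5.5
position: [0.6391, -0.0305, 0.1352]
orientation: [1.672, 2.204, 0.591]
force: [0.6, 0.3, -2.0]
grip_width: 0.0184
```

```bash
python3 - <<'E'
from cal import *
st(); F=frame(yaw); print((( r.get_state()['position'])-C)@F)
p,d,P,T=wrist(); cv2.imwrite('pics/w4.png',p[...,::-1])
E
```

```text
t 5.5 pos [ 0.6391 -0.0305  0.1352] x [-0.269  0.963  0.001] y [0.834 0.233 0.5  ] z [ 0.481  0.136 -0.866] F [ 0.6  0.3 -2. ] g 0.0184 q [-0.17  0.32  2.06  0.66  0.36 -1.02]
[ 0.00756123 -0.00459066  0.05069522]
```

View pics/w4.png

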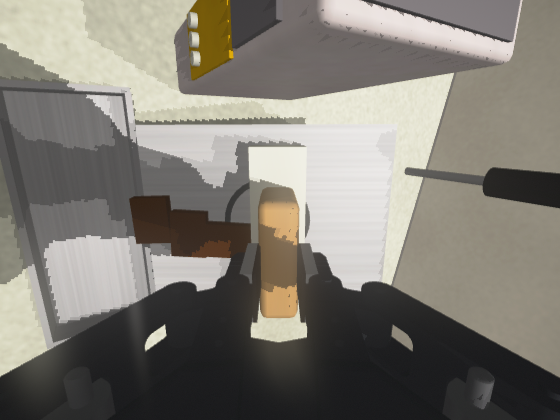

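The flakes slide ahead of the blade in a chain, and the lowest is at the plate's low edge. Push on.

arm_command:
  gripper: [1,1,1,1,1,1,1,1,1,1,1,1]
  linear:
    - [-0.005,-0.0014,-0.003]
    - [-0.01,-0.0028,-0.006]
    - [-0.015,-0.0042,-0.009]
    - [-0.02,-0.0056,-0.012]
    - [-0.025,-0.007,-0.015]
    - [-0.03,-0.0084,-0.018]
    - [-0.035,-0.0098,-0.021]
    - [-0.04,-0.0112,-0.024]
    - [-0.045,-0.0126,-0.027]
    - [-0.05,-0.014,-0.03]
    - [-0.055,-0.0154,-0.033]
    - [-0.06,-0.0168,-0.036]
  dr:
    - [0,0,0]
    - [0,0,0]
    - [0,0,0]
    - [0,0,0]
    - [0,0,0]
    - [0,0,0]
    - [0,0,0]
    - [0,0,0]
    - [0,0,0]
    - [0,0,0]
    - [0,0,0]
    - [0,0,0]

```text
clock: 6.55
position: [0.5795, -0.0474, 0.0994]
orientation: [1.672, 2.203, 0.591]
force: [0.4, 0.0, -1.8]
grip_width: 0.0181
```

arm_command:
  gripper: [1,1,1,1,1,1]
  linear:
    - [-0.005,-0.0014,-0.003]
    - [-0.01,-0.0028,-0.006]
    - [-0.015,-0.0042,-0.009]
    - [-0.015,-0.0042,-0.009]
    - [-0.015,-0.0042,-0.009]
    - [-0.015,-0.0042,-0.009]
  dr:
    - [0,0,0]
    - [0,0,0]
    - [0,0,0]
    - [0,0,0]
    - [0,0,0]
    - [0,0,0]

```text
clock: 7.05
position: [0.5704, -0.0531, 0.0951]
orientation: [1.666, 2.194, 0.595]
force: [6.1, 0.8, 18.4]
grip_width: 0.0181
```

```bash
python3 - <<'E'
from cal import *
st(); F=frame(yaw); print((( r.get_state()['position'])-C)@F)
p,d,P,T=wrist(); cv2.imwrite('pics/w5.png',p[...,::-1])
hsv=cv2.cvtColor(p,cv2.COLOR_RGB2HSV); f=((hsv[...,0]<20)&(hsv[...,1]>90)&(P[...,2]<.05)).astype(np.uint8)
nn,lb,sv,ce=cv2.connectedComponentsWithStats(f)
for k in range(1,nn):
    if sv[k,4]>50: q=P[lb==k]; print(sv[k,4],ce[k].round(),np.nanmedian(q,0).round(4),np.nanmax(q[:,2]).round(4))
E
```

```text
t 7.05 pos [ 0.5704 -0.0531  0.0951] x [-0.267  0.964 -0.004] y [0.83  0.232 0.508] z [ 0.49   0.133 -0.861] F [ 6.1  0.8 18.4] g 0.0181 q [-0.25  0.32  2.22  1.09  0.28 -1.53]
[-0.07504678 -0.00788454  0.05215184]
2895 [220. 219.] [ 0.5622 -0.0541  0.0206] 0.0499
```

View pics/w5.png

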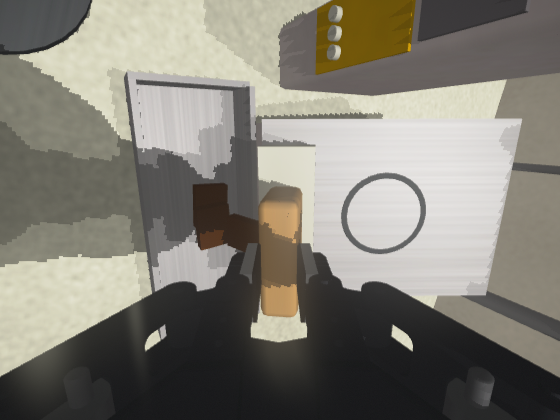

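The third flake still leans at the edge, pinned under the blade with 18 N. I'll back off and look.

arm_command:
  gripper: [1,1,1,1,1,1]
  linear:
    - [0.005,0.002,0.015]
    - [0.02,0.006,0.025]
    - [0.035,0.012,0.035]
    - [0.035,0.012,0.035]
    - [0.035,0.012,0.035]
    - [0.035,0.012,0.035]
  dr:
    - [0,0,0]
    - [0,0,0]
    - [0,0,0]
    - [0,0,0]
    - [0,0,0]
    - [0,0,0]

```text
clock: 7.6
position: [0.5986, -0.0391, 0.1248]
orientation: [1.673, 2.205, 0.591]
force: [-0.7, 0.0, -2.3]
grip_width: 0.018
```

```bash
python3 - <<'E'
from cal import *
st(); F=frame(yaw); print((( r.get_state()['position'])-C)@F)
p,d,P,T=wrist(); cv2.imwrite('pics/w6.png',p[...,::-1])
hsv=cv2.cvtColor(p,cv2.COLOR_RGB2HSV); f=((hsv[...,0]<20)&(hsv[...,1]>90)&(P[...,2]<.06)).astype(np.uint8)
nn,lb,sv,ce=cv2.connectedComponentsWithStats(f)
for k in range(1,nn):
    if sv[k,4]>50: q=P[lb==k]; print(sv[k,4],ce[k].round(),np.nanmedian(q,0).round(4),np.nanpercentile(q[:,2],[2,50,98]).round(4),((q-C)@F)[:,0].max().round(3))
E
```

```text
t 7.6 pos [ 0.5986 -0.0391  0.1248] x [-0.27   0.963  0.002] y [0.835 0.233 0.499] z [ 0.48   0.136 -0.867] F [-0.7  0.  -2.3] g 0.018 q [-0.2   0.29  2.14  0.78  0.33 -1.17]
[-0.03343165 -0.00200675  0.06235054]
2912 [174. 224.] [ 0.5643 -0.0534  0.0208] [0.0114 0.0208 0.0507] -0.083
```

View pics/w6.png

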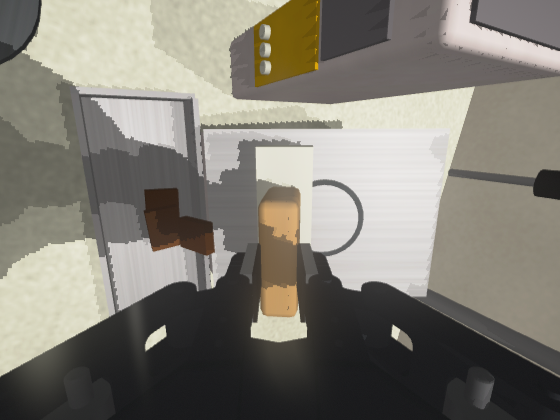

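```bash
python3 - <<'E'
from cal import *
D=np.load('wrist.npz'); p=D['p']; s=r.get_state(); T=np.eye(4); T[:3,:3]=Ro.from_rotvec(s['orientation']).as_matrix(); T[:3,3]=s['position']
P=cloud('wrist',D['d'],T@r.camera_info('wrist')['mount'])
c,sn=np.cos(yaw),np.sin(yaw); H=np.stack([(P[...,0]-C[0])*c+(P[...,1]-C[1])*sn,-(P[...,0]-C[0])*sn+(P[...,1]-C[1])*c,P[...,2]],-1)*1000
for v in (120,150,200,215,225,235,245): print(v,[(u,*H[v,u].round().astype(int)) for u in range(90,230,8)])
E
python3 - <<'E'
import cv2
a=cv2.imread('pics/w6.png')[165:275,90:250]; cv2.imwrite('pics/w6c.png',cv2.resize(a,None,fx=5,fy=5,interpolation=cv2.INTER_CUBIC))
E
```

```text
120 [(90, np.int64(-9223372036854775808), np.int64(-9223372036854775808), np.int64(-9223372036854775808)), (98, np.int64(-136), np.int64(70), np.int64(4)), (106, np.int64(-131), np.int64(70), np.int64(3)), (114, np.int64(-126), np.int64(70), np.int64(2)), (122, np.int64(-121), np.int64(70), np.int64(5)), (130, np.int64(-116), np.int64(70), np.int64(5)), (138, np.int64(-111), np.int64(70), np.int64(3)), (146, np.int64(-105), np.int64(70), np.int64(4)), (154, np.int64(-100), np.int64(70), np.int64(4)), (162, np.int64(-94), np.int64(71), np.int64(3)), (170, np.int64(-89), np.int64(71), np.int64(6)), (178, np.int64(-82), np.int64(71), np.int64(5)), (186, np.int64(-78), np.int64(71), np.int64(11)), (194, np.int64(-77), np.int64(70), np.int64(33)), (202, np.int64(-62), np.int64(71), np.int64(-2)), (210, np.int64(-55), np.int64(71), np.int64(-1)), (218, np.int64(-48), np.int64(71), np.int64(0)), (226, np.int64(-41), np.int64(72), np.int64(-1))]
150 [(90, np.int64(-144), np.int64(50), np.int64(5)), (98, np.int64(-139), np.int64(49), np.int64(4)), (106, np.int64(-134), np.int64(49), np.int64(
[... 4713 characters left out ...]
.int64(-25), np.int64(4)), (138, np.int64(-122), np.int64(-26), np.int64(4)), (146, np.int64(-116), np.int64(-27), np.int64(4)), (154, np.int64(-111), np.int64(-23), np.int64(19)), (162, np.int64(-106), np.int64(-24), np.int64(19)), (170, np.int64(-100), np.int64(-25), np.int64(20)), (178, np.int64(-91), np.int64(-32), np.int64(4)), (186, np.int64(-90), np.int64(-24), np.int64(30)), (194, np.int64(-85), np.int64(-22), np.int64(38)), (202, np.int64(-82), np.int64(-19), np.int64(47)), (210, np.int64(-76), np.int64(-20), np.int64(49)), (218, np.int64(-69), np.int64(-22), np.int64(48)), (226, np.int64(-64), np.int64(-22), np.int64(49))]<stdin>:5: RuntimeWarning: invalid value encountered in cast
```

View pics/w6c.png

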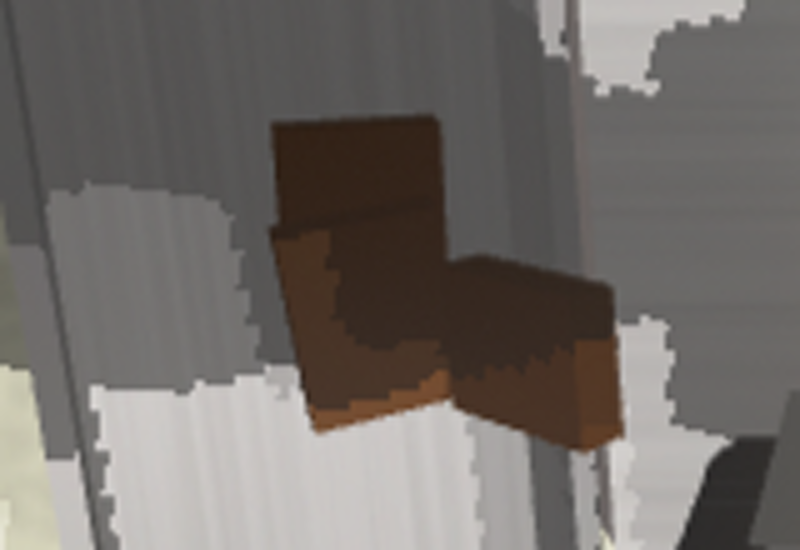

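The third flake stands on edge, leaning on the plate's edge (top at z≈49 mm, lower end near z≈20 mm at the other two). I'll tip it over with a level push of the blade's lower edge.

arm_command:
  gripper: [1,1,1,1,1,1,1,1,1,1,1,1]
  linear:
    - [-0.006,-0.002,-0.016]
    - [-0.014,-0.005,-0.022]
    - [-0.0218,-0.0081,-0.0265]
    - [-0.026,-0.0093,-0.0265]
    - [-0.03,-0.0104,-0.0265]
    - [-0.034,-0.0115,-0.0265]
    - [-0.038,-0.0126,-0.0265]
    - [-0.042,-0.0137,-0.0265]
    - [-0.046,-0.0149,-0.0265]
    - [-0.05,-0.016,-0.0265]
    - [-0.05,-0.016,-0.0265]
    - [-0.05,-0.016,-0.0265]
  dr:
    - [0,0,0]
    - [0,0,0]
    - [0,0,0]
    - [0,0,0]
    - [0,0,0]
    - [0,0,0]
    - [0,0,0]
    - [0,0,0]
    - [0,0,0]
    - [0,0,0]
    - [0,0,0]
    - [0,0,0]

```text
clock: 8.65
position: [0.5492, -0.0554, 0.0988]
orientation: [1.673, 2.204, 0.591]
force: [-1.2, 0.0, -1.8]
grip_width: 0.0181
```

arm_command:
  gripper: [1,1,1,1,1]
  linear:
    - [0.0,0.0,0.03]
    - [0.0,0.0,0.06]
    - [0,0,0.08]
    - [0,0,0.08]
    - [0,0,0.08]
  dr:
    - [0,0,0]
    - [0,0,0]
    - [0,0,0]
    - [0,0,0]
    - [0,0,0]

```text
clock: 9.07
position: [0.5504, -0.0553, 0.1802]
orientation: [1.67, 2.202, 0.593]
force: [0.2, -0.2, -1.9]
grip_width: 0.0183
```

```bash
cat > fl.py <<'E'
from cal import *
st(); F=frame(yaw); print((( r.get_state()['position'])-C)@F)
p,d,P,T=wrist(); cv2.imwrite('pics/w7.png',p[...,::-1])
hsv=cv2.cvtColor(p,cv2.COLOR_RGB2HSV); f=((hsv[...,0]<20)&(hsv[...,1]>90)&(P[...,2]<.06)).astype(np.uint8)
c,sn=np.cos(yaw),np.sin(yaw); H=np.stack([(P[...,0]-C[0])*c+(P[...,1]-C[1])*sn,-(P[...,0]-C[0])*sn+(P[...,1]-C[1])*c,P[...,2]],-1)*1000
nn,lb,sv,ce=cv2.connectedComponentsWithStats(f)
for k in range(1,nn):
    if sv[k,4]>50: q=H[lb==k]; print(sv[k,4],ce[k].round(),np.nanpercentile(q,[1,50,99],axis=0).round().tolist())
E
python3 fl.py
```

```text
t 9.07 pos [ 0.5504 -0.0553  0.1802] x [-0.27   0.963  0.   ] y [0.833 0.234 0.502] z [ 0.483  0.136 -0.865] F [ 0.2 -0.2 -1.9] g 0.0183 q [-0.27  0.12  2.19  0.64  0.45 -1.07]
[-0.04977259 -0.00466136  0.13575397]
1649 [203. 204.] [[-127.0, -43.0, 8.0], [-106.0, -12.0, 19.0], [-90.0, 18.0, 29.0]]
249 [  1. 235.] [[-272.0, -52.0, -0.0], [-267.0, -25.0, 2.0], [-259.0, 24.0, 4.0]]
```

View pics/w7.png

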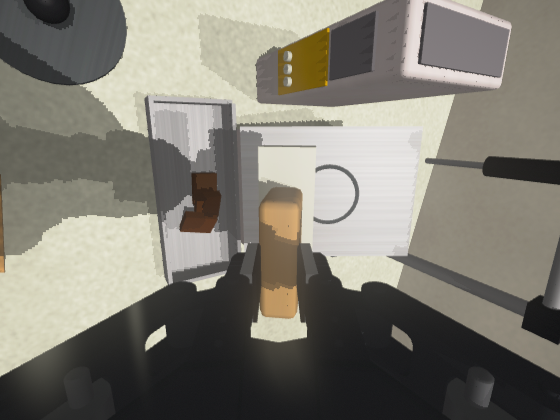

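The wrist view shows all three flakes in the trough near (203,204), highest point 29 mm. I'll return the scraper to where it stood.

arm_command:
  gripper: [1,1,1,1,1,1,1,1,1,1,1,1]
  linear:
    - [-0.01,-0.02,0.02]
    - [-0.02,-0.05,0.02]
    - [-0.03,-0.08,0.02]
    - [-0.045,-0.11,0.02]
    - [-0.06,-0.14,0.01]
    - [-0.075,-0.17,0]
    - [-0.09,-0.2,-0.01]
    - [-0.105,-0.23,-0.03]
    - [-0.1156,-0.255,-0.05]
    - [-0.1156,-0.2634,-0.08]
    - [-0.1156,-0.2634,-0.1]
    - [-0.1156,-0.2634,-0.115]
  dr:
    - [0,0,0]
    - [-0.02,0.06,0.01]
    - [-0.04,0.12,0.03]
    - [-0.06,0.18,0.04]
    - [-0.08,0.24,0.05]
    - [-0.1,0.3,0.06]
    - [-0.12,0.36,0.08]
    - [-0.14,0.42,0.09]
    - [-0.17,0.495,0.108]
    - [-0.17,0.495,0.108]
    - [-0.17,0.495,0.108]
    - [-0.17,0.495,0.108]

```text
clock: 10.12
position: [0.4322, -0.3173, 0.0596]
orientation: [-1.755, -2.599, -0.003]
force: [-0.2, 0.4, -2.3]
grip_width: 0.0179
```

arm_command:
  gripper: [1,1,1,1,1,1]
  linear:
    - [0,0,-0.004]
    - [0,0,-0.008]
    - [0,0,-0.012]
    - [0,0,-0.0155]
    - [0,0,-0.0155]
    - [0,0,-0.0155]
  dr:
    - [0,0,0]
    - [0,0,0]
    - [0,0,0]
    - [0,0,0]
    - [0,0,0]
    - [0,0,0]

```text
clock: 10.62
position: [0.4355, -0.3184, 0.0501]
orientation: [1.757, 2.602, 0.002]
force: [1.0, 5.8, 7.4]
grip_width: 0.0185
```

```bash
python3 - <<'E'
from h import *
st()
E
```

```text
t 10.62 pos [ 0.4355 -0.3184  0.0501] x [-0.374  0.928 -0.001] y [0.928 0.374 0.003] z [ 0.003 -0.    -1.   ] F [1.  5.8 7.4] g 0.0185 q [-0.64  0.46  1.95  0.    0.73 -1.02]
```

arm_command:
  gripper: [-1,-1,-1,-1,-1,-1,-1,-1]
  linear:
    - [0,0,0]
    - [0,0,0]
    - [0,0,0]
    - [0,0,0]
    - [0,0,0.03]
    - [0,0,0.07]
    - [0,0,0.11]
    - [0,0,0.17]
  dr:
    - [0,0,0]
    - [0,0,0]
    - [0,0,0]
    - [0,0,0]
    - [0,0,0]
    - [0,0,0]
    - [0,0,0]
    - [0,0,0]

```text
clock: 11.28
position: [0.4334, -0.3184, 0.2014]
orientation: [-1.757, -2.603, -0.0]
force: [1.2, -0.7, -0.1]
grip_width: 0.0855
```

```bash
python3 - <<'E'
from h import *
st(); p,d,P,T=wrist(); Z=P[...,2]
for lo,hi,n in((.056,.075,'grip'),(.012,.035,'blade')):
    m=((Z>lo)&(Z<hi)&(np.hypot(P[...,0]-.432,P[...,1]+.326)<.09)).astype(np.uint8)
    m=cv2.morphologyEx(m,cv2.MORPH_OPEN,np.ones((3,3))); nn,l,s,c=cv2.connectedComponentsWithStats(m)
    if nn>1: k=1+s[1:,4].argmax(); mar(P[l==k],n)
E
```

```text
t 11.28 pos [ 0.4334 -0.3184  0.2014] x [-0.374  0.928  0.001] y [ 0.928  0.374 -0.001] z [-0.001  0.001 -1.   ] F [ 1.2 -0.7 -0.1] g 0.0855 q [-0.64  0.25  1.84 -0.    1.05 -1.02]
grip 1224 c 440.4 -315.6 wh 19.9 62.6 a 21.8 z 63.0
blade 1591 c 440.4 -316.2 wh 34.0 110.2 a 21.4 z 21.4
```

The scraper stands flat (grip top 63 mm, blade top 21 mm). Moving to the thermometer.

arm_command:
  gripper: [-1,-1,-1,-1,-1,-1,-1,-1,-1,-1,-1,-1]
  linear:
    - [0,0.04,0.03]
    - [0,0.08,0.03]
    - [0,0.12,0.03]
    - [0,0.16,0.03]
    - [0,0.2,0.03]
    - [0,0.24,0.03]
    - [0,0.28,0.03]
    - [0,0.32,0.03]
    - [0,0.36,0.03]
    - [0,0.4,0.03]
    - [0,0.44,0.03]
    - [0,0.48,0.03]
  dr:
    - [0,0,-0.12]
    - [0,0,-0.24]
    - [0,0,-0.36]
    - [0,0,-0.48]
    - [0,0,-0.6]
    - [0,0,-0.72]
    - [0,0,-0.84]
    - [0,0,-0.96]
    - [0,0,-1.08]
    - [0,0,-1.2]
    - [0,0,-1.32]
    - [0,0,-1.44]

```text
clock: 12.33
position: [0.4343, 0.1129, 0.2303]
orientation: [2.98, 0.995, 0.001]
force: [0.7, -0.3, 0.2]
grip_width: 0.0857
```

arm_command:
  gripper: [-1,-1,-1,-1,-1,-1,-1]
  linear:
    - [0,0.04,0]
    - [0,0.08,0]
    - [-0.005,0.12,0]
    - [-0.005,0.138,0]
    - [-0.005,0.138,0]
    - [-0.005,0.138,0]
    - [-0.005,0.138,0]
  dr:
    - [0,0,-0.1]
    - [0,0,-0.18]
    - [0,0,-0.18]
    - [0,0,-0.18]
    - [0,0,-0.18]
    - [0,0,-0.18]
    - [0,0,-0.18]

```text
clock: 12.92
position: [0.4294, 0.2485, 0.2299]
orientation: [3.055, 0.731, -0.001]
force: [0.2, 1.0, 0.1]
grip_width: 0.0858
```

```bash
python3 - <<'E'
from h import *
st(); p,d,P,T=wrist(); Z=P[...,2]; V=p.max(-1)
near=np.hypot(P[...,0]-.449,P[...,1]-.308)<.13
hsv=cv2.cvtColor(p,cv2.COLOR_RGB2HSV)
def big(m,n):
    m=cv2.morphologyEx(m.astype(np.uint8),cv2.MORPH_OPEN,np.ones((3,3))); nn,l,s,c=cv2.connectedComponentsWithStats(m)
    k=1+s[1:,4].argmax(); print(c[k].round(),end=' '); mar(P[l==k],n)
big(near&(Z>.025)&(Z<.055),'therm'); 
fwd=(P[...,0]-.449)*np.cos(.33)+(P[...,1]-.308)*np.sin(.33)
big(near&(Z>.025)&(Z<.055)&(fwd<.025),'handle'); big(near&(Z>.025)&(Z<.055)&(fwd>.036),'head')
big((hsv[...,0]<22)&(hsv[...,1]>70)&(Z<.012)&(np.hypot(P[...,0]-.454,P[...,1]-.32)<.16),'mat')
cv2.imwrite('pics/w8.png',p[...,::-1])
E
```

```text
t 12.92 pos [0.4294 0.2485 0.2299] x [ 0.892  0.453 -0.001] y [ 0.453 -0.892  0.   ] z [-0.    -0.001 -1.   ] F [0.2 1.  0.1] g 0.0858 q [ 0.52  0.15  1.9  -0.    1.1   1.62]
[241. 125.] therm 5884 c 453.0 310.0 wh 180.5 63.9 a 18.9 z 36.3
[236. 173.] handle 2414 c 420.0 298.7 wh 110.8 30.1 a 18.9 z 36.2
[245.  88.] head 3186 c 510.6 329.7 wh 58.6 63.9 a 18.9 z 36.5
[229. 127.] mat 10454 c 457.6 324.3 wh 222.1 111.6 a 21.6 z 2.3
```

View pics/w8.png

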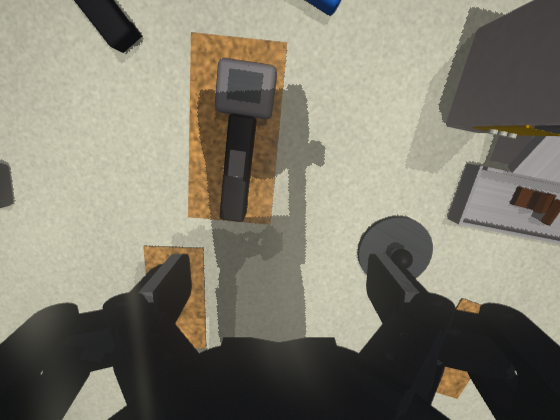

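The wrist view shows the thermometer at (241,125) on the large mat; its size of 180×64 mm and top at 36 mm match. Grasping at the handle near its centre of mass.

arm_command:
  gripper: [-1,-1,-1,-1,-1,-1,-1,-1]
  linear:
    - [0.015,0.03,-0.02]
    - [0.0312,0.064,-0.05]
    - [0.0312,0.064,-0.09]
    - [0.0312,0.064,-0.13]
    - [0.0312,0.064,-0.165]
    - [0.0312,0.064,-0.19]
    - [0.0312,0.064,-0.201]
    - [0.0312,0.064,-0.201]
  dr:
    - [0,0,-0.1]
    - [0,0,-0.14]
    - [0,0,-0.14]
    - [0,0,-0.14]
    - [0,0,-0.14]
    - [0,0,-0.14]
    - [0,0,-0.14]
    - [0,0,-0.14]

```text
clock: 13.63
position: [0.4597, 0.3112, 0.027]
orientation: [3.097, 0.513, -0.006]
force: [-0.7, -0.5, 0.3]
grip_width: 0.0855
```

arm_command:
  gripper: [1,1,1,1,1,1,1]
  linear:
    - [0,0,0]
    - [0,0,0]
    - [0,0,0]
    - [0,0,0]
    - [0,0,0]
    - [0,0,0]
    - [0,0,0]
  dr:
    - [0,0,0]
    - [0,0,0]
    - [0,0,0]
    - [0,0,0]
    - [0,0,0]
    - [0,0,0]
    - [0,0,0]
  newtons: 70

```text
clock: 14.22
position: [0.4616, 0.3138, 0.031]
orientation: [-3.098, -0.516, -0.003]
force: [-2.3, -1.8, 12.3]
grip_width: 0.0241
```

```bash
python3 - <<'E'
from cal import *
st(); F=frame(yaw); s=r.get_state()['position']; Cc=np.array([.6555,-.0215,.0875])
Rt=np.c_[F[:,0],-F[:,1],-F[:,2]]; print(np.linalg.det(Rt),'turn',turn(Rt).round(3))
th=np.array([np.cos(.33),np.sin(.33)]); g=(s[:2]-[.453,.310])@th; print('grip x',g, 'z above underside',s[2]-.003)
for lift in (0,.08):
    t=Cc+F@[-(.062-g),0,.080+lift+s[2]-.003]; print(t.round(4),'shift',(t-s).round(4))
E
```

```text
t 14.22 pos [0.4616 0.3138 0.031 ] x [0.946 0.324 0.002] y [ 0.324 -0.946 -0.001] z [ 0.002  0.001 -1.   ] F [-2.3 -1.8 12.3] g 0.0241 q [ 0.59  0.51  1.92 -0.    0.71  1.84]
1.0 turn [ 0.154 -0.498 -0.057]
grip x 0.009426218351340332 z above underside 0.027981605748608303
[ 0.5596 -0.0483  0.1547] shift [ 0.098  -0.3621  0.1237]
[ 0.5211 -0.059   0.224 ] shift [ 0.0595 -0.3729  0.193 ]
```

arm_command:
  gripper: [1,1,1,1,1,1,1,1]
  linear:
    - [0,0,0.01]
    - [0,0,0.03]
    - [0,0,0.06]
    - [0,0,0.1]
    - [0,0,0.14]
    - [0,0,0.18]
    - [0,0,0.18]
    - [0,0,0.18]
  dr:
    - [0,0,0]
    - [0,0,0]
    - [0,0,0]
    - [0,0,0]
    - [0,0,0]
    - [0,0,0]
    - [0,0,0]
    - [0,0,0]

```text
clock: 14.88
position: [0.4622, 0.3143, 0.2127]
orientation: [-3.096, -0.515, -0.009]
force: [-1.1, -0.5, 0.3]
grip_width: 0.0002
```

```bash
cat > hold.py <<'E'
from cal import *
# where is thermometer in tool frame
st(); s=r.get_state(); R=Ro.from_rotvec(s['orientation']).as_matrix(); p,d,P,T=wrist(); Q=(P-s['position'])@R
m=(abs(Q[...,1])<.045)&(Q[...,0]>.032)&(Q[...,0]<.11)&(Q[...,2]>-.03)&(Q[...,2]<.03)
q=Q[m]; k=cv2.minAreaRect((q[:,:2]*1000).astype(np.float32)); print('head in tool',len(q),k)
q=q[(abs(q[:,1]-np.median(q[:,1]))<.02)]; A=np.c_[q[:,:2],np.ones(len(q))]; co=np.linalg.lstsq(A,q[:,2],rcond=None)[0]; print('top plane',co.round(4))
cv2.imwrite('pics/w9.png',p[...,::-1])
E
python3 hold.py
```

```text
t 14.88 pos [0.4622 0.3143 0.2127] x [0.946 0.324 0.006] y [ 0.324 -0.946 -0.002] z [ 0.005  0.004 -1.   ] F [-1.1 -0.5  0.3] g 0.0002 q [0.59 0.26 1.79 0.   1.08 1.84]
head in tool 0 ((0.0, 0.0), (0.0, 0.0), 0.0)
top plane [0. 0. 0.]
  return _methods._mean(a, axis=axis, dtype=dtype,
  ret = ret.dtype.type(ret / rcount)
```

The grasp slipped: the opening is 0.2 mm. No more pictures, so I measure by numbers where it lies now.

```bash
cat > th.py <<'E'
from h import *
st(); p,d,P,T=wrist(); Z=P[...,2]
near=(np.hypot(P[...,0]-.453,P[...,1]-.310)<.16)
def big(m,n):
    m=cv2.morphologyEx(m.astype(np.uint8),cv2.MORPH_OPEN,np.ones((3,3))); nn,l,s,c=cv2.connectedComponentsWithStats(m)
    if nn<2: print(n,'none'); return
    k=1+s[1:,4].argmax(); mar(P[l==k],n); return P[l==k]
q=big(near&(Z>.02)&(Z<.07),'therm'); q=q[~np.isnan(q[:,0])]
(cx,cy),(w,h),a=cv2.minAreaRect((q[:,:2]*1000).astype(np.float32)); a=np.radians(a if w>h else a-90)
if np.cos(a)<0: a+=np.pi
o=np.array([cx,cy])/1000; ax=np.array([np.cos(a),np.sin(a)]); f=(q[:,:2]-o)@ax; l=(q[:,:2]-o)@[-ax[1],ax[0]]
for b in np.arange(-.09,.09,.015):
    k=(f>=b)&(f<b+.015)
    if k.sum()>5: print(round(b+.0075,4),k.sum(),'y',np.percentile(l[k],[2,98]).round(4),'z',np.percentile(q[k,2],[10,50,90]).round(4))
E
python3 th.py
```

```text
t 14.93 pos [0.4611 0.3135 0.2106] x [0.946 0.324 0.003] y [ 0.324 -0.946 -0.001] z [ 0.002  0.001 -1.   ] F [ 0.1 -0.6 -0.2] g -0.0003 q [ 0.59  0.26  1.8  -0.    1.08  1.84]
therm 4967 c 470.8 315.4 wh 140.9 64.1 a 18.9 z 36.4
-0.0675 205 y [-0.0146  0.0148] z [0.0345 0.0361 0.0371]
-0.0525 316 y [-0.0144  0.0146] z [0.0348 0.0367 0.0382]
-0.0375 319 y [-0.0142  0.0144] z [0.0351 0.0372 0.0385]
-0.0225 347 y [-0.0141  0.0142] z [0.0349 0.0365 0.0382]
-0.0075 336 y [-0.0139  0.0141] z [0.0351 0.0362 0.0372]
0.0075 374 y [-0.015   0.0139] z [0.0346 0.036  0.0371]
0.0225 772 y [-0.0299  0.03  ] z [0.0336 0.0359 0.0371]
0.0375 823 y [-0.0297  0.0299] z [0.0355 0.0372 0.0386]
0.0525 833 y [-0.0305  0.0305] z [0.0351 0.0372 0.0386]
0.0675 642 y [-0.03    0.0301] z [0.0331 0.0358 0.0372]
```

It hasn't moved and is still flat. The pads slid up the rounded handle, so I grasp lower and close gradually.

arm_command:
  gripper: [-1,-1,-1,-1,-1,-1,-1,-1,-1,-1,-1,-1]
  linear:
    - [0.005,0.001,0]
    - [0.005,0.001,0]
    - [0.005,0.001,0]
    - [0.005,0.001,-0.04]
    - [0.005,0.001,-0.08]
    - [0.005,0.001,-0.12]
    - [0.005,0.001,-0.15]
    - [0.005,0.001,-0.17]
    - [0.005,0.001,-0.18]
    - [0.005,0.001,-0.184]
    - [0.005,0.001,-0.186]
    - [0.005,0.001,-0.186]
  dr:
    - [0,0,0]
    - [0,0,0]
    - [0,0,0]
    - [0,0,0]
    - [0,0,0]
    - [0,0,0]
    - [0,0,0]
    - [0,0,0]
    - [0,0,0]
    - [0,0,0]
    - [0,0,0]
    - [0,0,0]

```text
clock: 15.98
position: [0.4664, 0.3146, 0.0237]
orientation: [-3.099, -0.516, -0.001]
force: [0.8, 0.7, 1.2]
grip_width: 0.0855
```

arm_command:
  gripper: [-0.5,0,0.1,0.15,0.2,0.25,0.3,0.3]
  linear:
    - [0,0,0]
    - [0,0,0]
    - [0,0,0]
    - [0,0,0]
    - [0,0,0]
    - [0,0,0]
    - [0,0,0]
    - [0,0,0]
  dr:
    - [0,0,0]
    - [0,0,0]
    - [0,0,0]
    - [0,0,0]
    - [0,0,0]
    - [0,0,0]
    - [0,0,0]
    - [0,0,0]
  newtons: 60

```text
clock: 16.65
position: [0.4659, 0.3145, 0.0234]
orientation: [-3.099, -0.516, -0.0]
force: [-2.2, 0.9, 3.3]
grip_width: 0.03
```

```bash
python3 - <<'E'
from h import *
st()
E
```

```text
t 16.65 pos [0.4659 0.3145 0.0234] x [0.946 0.324 0.   ] y [ 0.324 -0.946 -0.   ] z [ 0.  0. -1.] F [-2.2  0.9  3.3] g 0.03 q [0.59 0.53 1.91 0.   0.71 1.83]
```

arm_command:
  gripper: [0.35,0.4,0.5,0.7,1,1,1]
  linear:
    - [0,0,0]
    - [0,0,0]
    - [0,0,0]
    - [0,0,0]
    - [0,0,0]
    - [0,0,0]
    - [0,0,0]
  dr:
    - [0,0,0]
    - [0,0,0]
    - [0,0,0]
    - [0,0,0]
    - [0,0,0]
    - [0,0,0]
    - [0,0,0]

```text
clock: 17.23
position: [0.4659, 0.3145, 0.0237]
orientation: [-3.099, -0.516, -0.0]
force: [-2.5, 0.5, 6.4]
grip_width: 0.028
```

arm_command:
  gripper: [1,1,1,1,1,1]
  linear:
    - [0,0,0.002]
    - [0,0,0.004]
    - [0,0,0.008]
    - [0,0,0.012]
    - [0,0,0.015]
    - [0,0,0.015]
  dr:
    - [0,0,0]
    - [0,0,0]
    - [0,0,0]
    - [0,0,0]
    - [0,0,0]
    - [0,0,0]

```text
clock: 17.73
position: [0.4662, 0.3145, 0.0389]
orientation: [-3.099, -0.515, -0.001]
force: [-0.1, 0.5, -2.7]
grip_width: 0.0282
```

```bash
python3 hold.py; python3 th.py
```

```text
t 17.73 pos [0.4662 0.3145 0.0389] x [0.946 0.324 0.001] y [ 0.324 -0.946 -0.   ] z [ 0.001  0.001 -1.   ] F [-0.1  0.5 -2.7] g 0.0282 q [ 0.59  0.5   1.9  -0.    0.74  1.83]
head in tool 12970 ((54.04420471191406, 1.0503101348876953), (64.2437515258789, 44.1049919128418), 89.9044189453125)
top plane [ 0.0546 -0.0014 -0.0162]
t 17.78 pos [0.466  0.3144 0.0386] x [0.946 0.324 0.001] y [ 0.324 -0.946 -0.   ] z [ 0.001  0.    -1.   ] F [ 0.4 -0.3 -2.8] g 0.0281 q [0.59 0.5  1.9  0.   0.74 1.83]
therm 23195 c 481.6 318.2 wh 119.7 64.3 a 19.5 z 51.3
-0.0525 1161 y [-0.0137  0.0148] z [0.05   0.0522 0.0532]
-0.0375 1481 y [-0.0134  0.0146] z [0.0501 0.0516 0.0531]
-0.0225 1650 y [-0.0136  0.0144] z [0.0502 0.0511 0.0525]
-0.0075 2735 y [-0.0256  0.0262] z [0.0503 0.0515 0.0654]
0.0075 2934 y [-0.0287  0.0291] z [0.0487 0.0506 0.0516]
0.0225 4088 y [-0.0295  0.0298] z [0.0501 0.0518 0.0532]
0.0375 4538 y [-0.0297  0.0298] z [0.0502 0.0521 0.0533]
0.0525 4608 y [-0.0294  0.0293] z [0.0487 0.0508 0.0525]
```

Held now: opening 28 mm, thermometer level and lifted 15 mm. Work out the approach.

```bash
python3 - <<'E'
from cal import *
F=frame(yaw); s=r.get_state()['position']; Cc=np.array([.6555,-.0215,.0875]); g=.0139; h=.0207
Rt=np.c_[F[:,0],-F[:,1],-F[:,2]]; print('turn',turn(Rt).round(3))
for lift in (0,.08):
    t=Cc+F@[-(.062-g),0,.080+lift+h]; print(t.round(4),'shift',(t-s).round(4))
E
```

```text
turn [ 0.155 -0.5   -0.056]
[ 0.5669 -0.0462  0.1507] shift [ 0.101  -0.3605  0.1123]
[ 0.5284 -0.057   0.2199] shift [ 0.0624 -0.3713  0.1816]
```

arm_command:
  gripper: [1,1,1,1,1,1,1,1,1,1,1,1]
  linear:
    - [0,0,0.015]
    - [0,0,0.04]
    - [0,0,0.07]
    - [0,-0.01,0.1]
    - [0,-0.03,0.13]
    - [0,-0.06,0.16]
    - [0,-0.09,0.18]
    - [0,-0.12,0.2]
    - [0,-0.15,0.21]
    - [0,-0.18,0.21]
    - [0,-0.21,0.21]
    - [0,-0.24,0.21]
  dr:
    - [0,0,0]
    - [0,0,0]
    - [0,0,0]
    - [0,0,0]
    - [0.015,-0.05,-0.005]
    - [0.031,-0.1,-0.011]
    - [0.046,-0.15,-0.017]
    - [0.062,-0.2,-0.022]
    - [0.077,-0.25,-0.028]
    - [0.093,-0.3,-0.034]
    - [0.108,-0.35,-0.039]
    - [0.124,-0.4,-0.045]

```text
clock: 18.83
position: [0.4652, 0.073, 0.2485]
orientation: [-2.988, -0.428, -0.641]
force: [1.4, -0.4, -2.8]
grip_width: 0.0276
```

arm_command:
  gripper: [1,1,1,1,1,1,1,1,1,1,1,1]
  linear:
    - [0,-0.03,0]
    - [0,-0.06,0]
    - [0,-0.09,0]
    - [0.01,-0.12,0]
    - [0.03,-0.13,-0.01]
    - [0.05,-0.131,-0.02]
    - [0.0624,-0.1313,-0.0284]
    - [0.0624,-0.1313,-0.0284]
    - [0.0624,-0.1313,-0.0284]
    - [0.0624,-0.1313,-0.0284]
    - [0.0624,-0.1313,-0.0284]
    - [0.0624,-0.1313,-0.0284]
  dr:
    - [0.008,-0.025,-0.003]
    - [0.016,-0.05,-0.006]
    - [0.023,-0.075,-0.008]
    - [0.031,-0.1,-0.011]
    - [0.031,-0.1,-0.011]
    - [0.031,-0.1,-0.011]
    - [0.031,-0.1,-0.011]
    - [0.031,-0.1,-0.011]
    - [0.031,-0.1,-0.011]
    - [0.031,-0.1,-0.011]
    - [0.031,-0.1,-0.011]
    - [0.031,-0.1,-0.011]

```text
clock: 19.83
position: [0.5278, -0.0568, 0.2203]
orientation: [-2.941, -0.404, -0.789]
force: [-1.0, 0.1, -2.5]
grip_width: 0.028
```

```bash
cat > spot.py <<'E'
from cal import *
st(); F=frame(yaw); s=r.get_state(); R=Ro.from_rotvec(s['orientation']).as_matrix(); Cc=np.array([.6555,-.0215,.0875]); lens=s['position']+R@[.062-.0139,0,.0207]
print('lens in plate',((lens-Cc)@F).round(4),'angle',np.arccos(-R[:,2]@F[:,2]).round(4),'spot',((lens+.08*R[:,2]-Cc)@F).round(4))
p,d,P,T=wrist(); Q=(P-s['position'])@R
# thermometer upper surface in tool frame along its axis
for a,b in((.015,.025),(.025,.035),(.045,.055),(.055,.065),(.065,.075),(.078,.083)):
    m=(Q[...,0]>a)&(Q[...,0]<b)&(abs(Q[...,1])<.01)&(abs(Q[...,2])<.04); print(a,m.sum(),np.percentile(Q[m][:,2],[10,50,90]).round(4) if m.sum() else '')
m=(Q[...,0]>.03)&(Q[...,0]<.12)&(abs(Q[...,1])<.05)&(Q[...,2]>-.03)&(Q[...,2]<.0); q=Q[m]; print('x max',np.percentile(q[:,0],99.5).round(4),'y',np.percentile(q[:,1],[.5,99.5]).round(4))
E
python3 spot.py
```

```text
t 19.83 pos [ 0.5278 -0.0568  0.2203] x [0.834 0.234 0.5  ] y [ 0.269 -0.963  0.001] z [ 0.482  0.134 -0.866] F [-1.   0.1 -2.5] g 0.028 q [-0.28  0.02  2.19  0.54  0.54  0.61]
lens in plate [-0.0002  0.0004  0.1606] angle 0.0005 spot [-0.0002  0.0004  0.0806]
0.015 811 [-0.0128 -0.0116 -0.0094]
0.025 824 [-0.0135 -0.0127 -0.0119]
0.045 1001 [-0.0149 -0.0141 -0.0133]
0.055 1036 [-0.0149 -0.014  -0.0131]
0.065 1036 [-0.0132 -0.0121 -0.0104]
0.078 0 
x max 0.0753 y [-0.0302  0.0322]
```

arm_command:
  gripper: [1,1,1,1,1,1,1,1,1,1,1,1]
  linear:
    - [0.005,0.0014,-0.009]
    - [0.01,0.0028,-0.018]
    - [0.015,0.0042,-0.027]
    - [0.02,0.0056,-0.036]
    - [0.025,0.007,-0.045]
    - [0.03,0.0084,-0.054]
    - [0.034,0.0095,-0.061]
    - [0.037,0.0103,-0.066]
    - [0.0386,0.0108,-0.0693]
    - [0.0386,0.0108,-0.0693]
    - [0.0386,0.0108,-0.0693]
    - [0.0386,0.0108,-0.0693]
  dr:
    - [0,0,0]
    - [0,0,0]
    - [0,0,0]
    - [0,0,0]
    - [0,0,0]
    - [0,0,0]
    - [0,0,0]
    - [0,0,0]
    - [0,0,0]
    - [0,0,0]
    - [0,0,0]
    - [0,0,0]

```text
clock: 20.88
position: [0.5669, -0.0463, 0.1508]
orientation: [-2.941, -0.403, -0.789]
force: [-0.0, 0.0, -1.4]
grip_width: 0.028
```

```bash
python3 spot.py; python3 - <<'E'
from cal import *
# independent check from side camera: plate-frame points of thermometer head
p,d=snap('side'); P=cloud('side',d); L=(P-C)@frame(yaw); m=(abs(L[...,0])<.05)&(abs(L[...,1])<.05)&(L[...,2]>.07)&(L[...,2]<.13)
print('side: head',m.sum(),np.percentile(L[m],[1,50,99],axis=0).round(3).tolist())
E
```

```text
t 20.88 pos [ 0.5669 -0.0463  0.1508] x [0.834 0.233 0.5  ] y [ 0.269 -0.963  0.   ] z [ 0.482  0.134 -0.866] F [-0.   0.  -1.4] g 0.028 q [-0.23  0.2   2.18  0.72  0.38  0.45]
lens in plate [ 0.0001 -0.0001  0.0801] angle 0.0004 spot [ 0.0001 -0.0001  0.0001]
0.015 813 [-0.0128 -0.0115 -0.0095]
0.025 819 [-0.0136 -0.0126 -0.0119]
0.045 1009 [-0.0149 -0.0141 -0.0133]
0.055 1032 [-0.0148 -0.014  -0.0131]
0.065 1030 [-0.0132 -0.0121 -0.0103]
0.078 0 
x max 0.0753 y [-0.0302  0.0322]
side: head 332 [[-0.047, -0.029, 0.085], [-0.005, 0.014, 0.112], [0.026, 0.037, 0.126]]
```

arm_command:
  gripper: [1,1,1,1,1,1,1,1,1,1,1,1]
  linear:
    - [0,0,0]
    - [0,0,0]
    - [0,0,0]
    - [0,0,0]
    - [0,0,0]
    - [0,0,0]
    - [0,0,0]
    - [0,0,0]
    - [0,0,0]
    - [0,0,0]
    - [0,0,0]
    - [0,0,0]
  dr:
    - [0,0,0]
    - [0,0,0]
    - [0,0,0]
    - [0,0,0]
    - [0,0,0]
    - [0,0,0]
    - [0,0,0]
    - [0,0,0]
    - [0,0,0]
    - [0,0,0]
    - [0,0,0]
    - [0,0,0]

```text
clock: 21.98
position: [0.5668, -0.0462, 0.1504]
orientation: [-2.941, -0.403, -0.788]
force: [-0.6, -0.3, -2.5]
grip_width: 0.0281
```

arm_command:
  gripper: [1,1,1,1,1,1,1,1,1,1,1,1]
  linear:
    - [0,0,0]
    - [0,0,0]
    - [0,0,0]
    - [0,0,0]
    - [0,0,0]
    - [0,0,0]
    - [0,0,0]
    - [0,0,0]
    - [0,0,0]
    - [0,0,0]
    - [0,0,0]
    - [0,0,0]
  dr:
    - [0,0,0]
    - [0,0,0]
    - [0,0,0]
    - [0,0,0]
    - [0,0,0]
    - [0,0,0]
    - [0,0,0]
    - [0,0,0]
    - [0,0,0]
    - [0,0,0]
    - [0,0,0]
    - [0,0,0]

```text
clock: 22.98
position: [0.5668, -0.0462, 0.1505]
orientation: [-2.941, -0.403, -0.788]
force: [-0.1, 0.8, -2.9]
grip_width: 0.0282
```

arm_command:
  gripper: [1,1,1,1,1,1,1,1,1,1,1,1]
  linear:
    - [0,0,0]
    - [0,0,0]
    - [0,0,0]
    - [0,0,0]
    - [0,0,0]
    - [0,0,0]
    - [0,0,0]
    - [0,0,0]
    - [0,0,0]
    - [0,0,0]
    - [0,0,0]
    - [0,0,0]
  dr:
    - [0,0,0]
    - [0,0,0]
    - [0,0,0]
    - [0,0,0]
    - [0,0,0]
    - [0,0,0]
    - [0,0,0]
    - [0,0,0]
    - [0,0,0]
    - [0,0,0]
    - [0,0,0]
    - [0,0,0]

```text
clock: 23.98
position: [0.5668, -0.0462, 0.1505]
orientation: [-2.941, -0.403, -0.788]
force: [-1.1, -1.1, -3.1]
grip_width: 0.0281
```

```bash
python3 spot.py | head -2
```

```text
t 23.98 pos [ 0.5668 -0.0462  0.1505] x [0.834 0.233 0.5  ] y [ 0.269 -0.963  0.   ] z [ 0.481  0.134 -0.866] F [-1.1 -1.1 -3.1] g 0.0281 q [-0.23  0.2   2.18  0.72  0.38  0.44]
lens in plate [-0.0002  0.      0.0799] angle 0.0002 spot [-0.0002  0.     -0.0001]
```

Held steady for 3 s with the spot within 1 mm by the robot's pose; the side view agrees (head top at about 112–114 mm). Going back to the mat by the reverse path.

arm_command:
  gripper: [1,1,1,1,1,1,1,1,1,1,1,1]
  linear:
    - [-0.01,-0.0028,0.018]
    - [-0.02,-0.0056,0.036]
    - [-0.03,-0.0084,0.054]
    - [-0.0386,-0.0108,0.0693]
    - [-0.055,-0.01,0.08]
    - [-0.075,-0.005,0.09]
    - [-0.095,0,0.0977]
    - [-0.101,0.02,0.0977]
    - [-0.101,0.05,0.0977]
    - [-0.101,0.08,0.0977]
    - [-0.101,0.11,0.0977]
    - [-0.101,0.14,0.0977]
  dr:
    - [0,0,0]
    - [0,0,0]
    - [0,0,0]
    - [0,0,0]
    - [0,0,0]
    - [0,0,0]
    - [0,0,0]
    - [-0.015,0.05,0.005]
    - [-0.031,0.1,0.011]
    - [-0.046,0.15,0.017]
    - [-0.062,0.2,0.022]
    - [-0.077,0.25,0.028]

```text
clock: 25.03
position: [0.4656, 0.0949, 0.2488]
orientation: [-3.047, -0.462, -0.401]
force: [0.8, 0.2, -2.5]
grip_width: 0.0277
```

arm_command:
  gripper: [1,1,1,1,1,1,1,1,1,1,1,1]
  linear:
    - [0,0.03,0]
    - [0,0.06,0]
    - [0,0.09,0]
    - [0,0.12,0]
    - [0,0.15,0]
    - [0,0.18,-0.02]
    - [0,0.2,-0.05]
    - [0,0.215,-0.09]
    - [0,0.2203,-0.13]
    - [0,0.2203,-0.16]
    - [0,0.2203,-0.19]
    - [0,0.2203,-0.2]
  dr:
    - [-0.016,0.05,0.006]
    - [-0.031,0.1,0.011]
    - [-0.047,0.15,0.017]
    - [-0.062,0.2,0.023]
    - [-0.078,0.25,0.028]
    - [-0.078,0.25,0.028]
    - [-0.078,0.25,0.028]
    - [-0.078,0.25,0.028]
    - [-0.078,0.25,0.028]
    - [-0.078,0.25,0.028]
    - [-0.078,0.25,0.028]
    - [-0.078,0.25,0.028]

```text
clock: 26.03
position: [0.4634, 0.3128, 0.044]
orientation: [3.097, 0.516, -0.009]
force: [-0.2, -0.7, -3.1]
grip_width: 0.0276
```

arm_command:
  gripper: [1,1,1]
  linear:
    - [0,0,0]
    - [0,0,0]
    - [0,0,0]
  dr:
    - [0,0,0]
    - [0,0,0]
    - [0,0,0]

```text
clock: 26.28
position: [0.4671, 0.3148, 0.05]
orientation: [-3.098, -0.515, -0.004]
force: [0.3, 0.7, -1.8]
grip_width: 0.0283
```

```bash
python3 th.py
```

```text
t 26.28 pos [0.4671 0.3148 0.05  ] x [0.946 0.323 0.003] y [ 0.323 -0.946 -0.001] z [ 0.002  0.002 -1.   ] F [ 0.3  0.7 -1.8] g 0.0283 q [0.59 0.48 1.9  0.   0.76 1.83]
therm 22278 c 483.1 318.7 wh 118.9 64.4 a 19.5 z 62.8
-0.0525 1193 y [-0.0136  0.0149] z [0.0614 0.0636 0.0646]
-0.0375 1487 y [-0.0133  0.0146] z [0.0615 0.063  0.0645]
-0.0225 1554 y [-0.0135  0.0145] z [0.0616 0.0625 0.0634]
-0.0075 1922 y [-0.0181  0.0187] z [0.0615 0.0626 0.064 ]
0.0075 3000 y [-0.0287  0.0291] z [0.0603 0.0621 0.0632]
0.0225 4087 y [-0.0296  0.0298] z [0.0617 0.0633 0.0647]
0.0375 4538 y [-0.0298  0.0298] z [0.0618 0.0637 0.0649]
0.0525 4497 y [-0.0293  0.0292] z [0.0603 0.0625 0.0641]
```

arm_command:
  gripper: [1,1,1,1,1,1,1]
  linear:
    - [0,0.002,-0.008]
    - [0,0.004,-0.014]
    - [0,0.006,-0.019]
    - [0,0.006,-0.022]
    - [0,0.006,-0.0245]
    - [0,0.006,-0.0255]
    - [0,0.006,-0.0255]
  dr:
    - [0,0,0]
    - [0,0,0]
    - [0,0,0]
    - [0,0,0]
    - [0,0,0]
    - [0,0,0]
    - [0,0,0]

```text
clock: 26.92
position: [0.4656, 0.3201, 0.0237]
orientation: [3.099, 0.515, -0.001]
force: [-6.0, -1.9, 14.6]
grip_width: 0.028
```

```bash
python3 th.py | head -3
```

```text
t 26.92 pos [0.4656 0.3201 0.0237] x [ 0.946  0.324 -0.001] y [ 0.324 -0.946 -0.   ] z [-0.001 -0.    -1.   ] F [-6.  -1.9 14.6] g 0.028 q [0.6  0.53 1.9  0.   0.71 1.84]
therm 24717 c 481.4 324.2 wh 119.1 64.6 a 19.4 z 36.7
-0.0525 1197 y [-0.0139  0.0146] z [0.0352 0.0374 0.0384]
```

It's down on the mat (top at 36.7 mm, 14 N contact). Release, rise and check everything.

arm_command:
  gripper: [0.2,0,-0.3,-1,-1,-1,-1,-1,-1,-1,-1,-1]
  linear:
    - [0,0,0]
    - [0,0,0]
    - [0,0,0]
    - [0,0,0]
    - [0,0,0]
    - [0,0,0.01]
    - [0,0,0.03]
    - [0,0,0.06]
    - [0,0,0.1]
    - [0,0,0.14]
    - [0,0,0.18]
    - [-0.02,-0.03,0.2]
  dr:
    - [0,0,0]
    - [0,0,0]
    - [0,0,0]
    - [0,0,0]
    - [0,0,0]
    - [0,0,0]
    - [0,0,0]
    - [0,0,0]
    - [0,0,0]
    - [0,0,0]
    - [0,0,0]
    - [0,0,0]

```text
clock: 27.97
position: [0.4504, 0.2944, 0.2289]
orientation: [-3.094, -0.516, -0.016]
force: [0.9, -0.4, 1.3]
grip_width: 0.0856
```

arm_command:
  gripper: [-1,-1,-1,-1,-1,-1,-1,-1]
  linear:
    - [-0.03,-0.03,0]
    - [-0.06,-0.06,0]
    - [-0.06,-0.06,0]
    - [-0.06,-0.06,0]
    - [-0.06,-0.06,0]
    - [-0.06,-0.06,0]
    - [-0.06,-0.06,0]
    - [-0.06,-0.06,0]
  dr:
    - [0,0,0]
    - [0,0,0]
    - [0,0,0]
    - [0,0,0]
    - [0,0,0]
    - [0,0,0]
    - [0,0,0]
    - [0,0,0]

```text
clock: 28.63
position: [0.3864, 0.2306, 0.2226]
orientation: [3.099, 0.516, -0.0]
force: [0.4, 0.6, 1.4]
grip_width: 0.0853
```

```bash
python3 th.py; python3 - <<'E'
from cal import *
p,d=snap('top')
# flakes & others
P=cloud('top',d); hsv=cv2.cvtColor(p,cv2.COLOR_RGB2HSV); c,sn=np.cos(yaw),np.sin(yaw); h=P-C; H=np.stack([h[...,0]*c+h[...,1]*sn,-h[...,0]*sn+h[...,1]*c,P[...,2]],-1)
f=(hsv[...,0]<20)&(hsv[...,1]>80)&(hsv[...,2]<110)&(abs(H[...,1])<.1)&(H[...,0]>-.16)&(H[...,0]<.09)
print('brown near calibrator',f.sum(),np.nanpercentile(H[f],[1,50,99],axis=0).round(3).tolist())
E
python3 m.py | egrep 'scraper|grip|mat |therm|lid|bottle|meter'
```

```text
t 28.63 pos [0.3864 0.2306 0.2226] x [ 0.946  0.324 -0.   ] y [ 0.324 -0.946 -0.   ] z [-0. -0. -1.] F [0.4 0.6 1.4] g 0.0853 q [0.53 0.08 1.99 0.   1.07 1.78]
therm 6963 c 453.1 314.3 wh 180.7 64.5 a 19.2 z 36.3
-0.0825 343 y [-0.0149  0.0136] z [0.0338 0.0358 0.037 ]
-0.0675 353 y [-0.0149  0.0137] z [0.0346 0.0362 0.0372]
-0.0525 387 y [-0.015   0.0137] z [0.0342 0.036  0.0372]
-0.0375 387 y [-0.0149  0.014 ] z [0.0342 0.0363 0.038 ]
-0.0225 400 y [-0.015   0.0139] z [0.0344 0.0373 0.0385]
-0.0075 393 y [-0.015   0.0135] z [0.0345 0.0367 0.0385]
0.0075 441 y [-0.015   0.0139] z [0.0342 0.0361 0.0371]
0.0225 455 y [-0.015   0.0137] z [0.0344 0.0362 0.0373]
0.0375 857 y [-0.0305  0.0284] z [0.0313 0.0354 0.037 ]
0.0525 1015 y [-0.0315  0.0292] z [0.035  0.0368 0.0385]
0.0675 1038 y [-0.0318  0.0297] z [0.035  0.0372 0.0387]
0.0825 884 y [-0.0312  0.0289] z [0.0341 0.0362 0.0378]
brown near calibrator 144 [[-0.125, -0.039, 0.007], [-0.105, -0.014, 0.02], [-0.038, 0.097, 0.122]]
scraper 402 c 438.0 -321.6 wh 34.5 121.3 a 21.2 z 24.2 max 71.3
grip 148 c 438.5 -323.1 wh 21.0 78.6 a 21.2 z 62.2 max 71.3
mat 490 c 479.9 322.6 wh 184.0 118.0 a 31.6 z 3.3 max 595.2
therm 3075 c 440.2 264.5 wh 230.9 148.8 a 18.3 z 607.8 max 648.0
lid 686 c 415.4 60.7 wh 97.8 97.5 a 59.8 z 7.9 max 48.2
bottle 454 c 708.9 -305.7 wh 53.4 99.9 a 16.9 z 93.5 max 146.7
meter 1136 c 698.1 311.1 wh 73.3 149.9 a 87.2 z 31.6 max 43.7
```

```bash
python3 -c "
from station import r
print(r.close_job())"
```

```text
the job is handed in; nothing more can be done
None
```

The job is handed in at about 29 s of the 72 s allowed; no verdict was reported. I pushed the three flakes into the trough with the scraper and set it back down. The thermometer was held 80 mm square over the plate's middle for about 3 s, then laid back on its mat lens down.

**Last checks**
- **Flakes:** all three lie in the trough. Their highest point was 29 mm, seen from close by before I took up the thermometer. The last top view agrees, apart from a few brown pixels that I took for the control head's yellow panel.
- **Scraper:** it stands flat on the bench (grip top about 63 mm), a few millimetres from where it began.
- **Thermometer reading:** the spot was within 1 mm of the plate's middle and under 0.001 rad off square, by the robot's own pose and the measured grip. The side camera put the top of the head at 112 mm, against 114 mm expected.
- **Thermometer on its mat:** it lies flat (top 36 mm), its origin about 10 mm from the mat's centre.
- **Lid, meter and bottle:** within 2 mm of where they started.
- **Robot:** touches nothing.

**What went wrong on the way**
- **Third flake:** it jammed on edge at the plate's low edge (about 18 N on the scraper). A second, level push with the blade tipped it in.
- **First thermometer grasp:** the pads slipped off, leaving the thermometer in place. I took it again from lower down.
- **Top-view check of the thermometer:** the last top view could not confirm its position because the arm was in the way, so that check rests on the wrist camera.

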